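# Strip the modelling turntable

### The job

Strip the modelling turntable: first flip the blue isolator's toggle over from its green dot to its red dot until it clicks off, then open the orange clamp knob all the way (it has a left-hand thread, so clockwise from above loosens it) and move every bamboo stick from the turntable into the wooden trough that already holds a bamboo stick, not the one with the rasp. When all the sticks are out, screw the knob fully down again; leave the stick and the rasp lying in the troughs, and leave the other things on the bench where they are.

Things in the scene. Friction and masses are not known exactly. Their poses are not given: they have to be found in the camera images.
- turntable: Fixed grey modelling turntable (it does not turn here): square base 190 mm, dark platter 240 mm in diameter, top 60 mm above the bench. Origin: under its centre, on the bench. Sticks lie flat on the platter in up to four radial bays, along its own +x, +y, -x and -y, centred 90 mm from the axis, own x outward, reaching from 30 to 150 mm from the axis (30 mm past the rim).
- clamp_plate: Round aluminium plate on the turntable's axis, 100 mm in diameter, over the sticks' inner collars; origin on the axis at the platter's top when down; plate 23.5 to 34.5 mm above it, the lowest 3 mm a rim lip that traps the collars. It rises with the knob, 14 mm in all. With the knob above 3.5 rad a stick raised at most 4 mm can be drawn straight outward 35 mm, then lifted.
- knob_grip (a point): Middle of the clamp knob's orange grip bar, on the turntable's axis, 30 mm above the top of the clamp plate, 125 mm above the bench when screwed down (139 mm when fully open). The bar is 56 mm long along this point's own x, 20 mm wide along its y, 32 mm tall (16 mm above and below this point), on a black boss 40 mm in diameter.
- clamp_knob (a joint): Turn of the clamp knob, rad: 0 = screwed down to its stop (as found), grows CLOCKWISE seen from above (left-hand thread: clockwise loosens, counter-clockwise tightens) to a stop at 4.4 = fully open. The steep thread raises knob and plate 3.2 mm per rad. Friction about 0.12 N m; it stays where it is left.
- isolator: Fixed blue switch box, 100 x 70 x 50 mm tall, with the toggle on top. Origin: under its centre, on the bench. The toggle swings in its x-z plane: at ON it leans to own -x (green dot), at OFF to own +x (red dot).
- toggle (a joint): Angle of the toggle lever, rad: 0 = ON (as found), 1.0 = OFF, the lever leaning 0.5 rad from upright either way. Sprung over-centre: it snaps home by itself once past 0.5, and takes about 2 to 3 N at the tip. The lever's pivot is 50 mm above the bench, over the box's origin.
- toggle_tip (a point): Centre of the black ball, 24 mm in diameter, on the end of the 70 mm steel lever (12 mm thick); 111 mm above the bench at either end of the swing.
- stick0: Squarish bamboo stick, 120 mm long and 20 x 20 mm, with a darker 26 x 26 mm collar, 12 mm long, on each end; 90 g. Origin: middle of its length, on the underside of the collars, so its axis lies 13 mm above the origin; own x along the stick, own z up. One of the sticks clamped in the turntable; it may be absent.
- stick1: Squarish bamboo stick, 120 mm long and 20 x 20 mm, with a darker 26 x 26 mm collar, 12 mm long, on each end; 90 g. Origin: middle of its length, on the underside of the collars, so its axis lies 13 mm above the origin; own x along the stick, own z up. One of the sticks clamped in the turntable; it may be absent.
- stick2: Squarish bamboo stick, 120 mm long and 20 x 20 mm, with a darker 26 x 26 mm collar, 12 mm long, on each end; 90 g. Origin: middle of its length, on the underside of the collars, so its axis lies 13 mm above the origin; own x along the stick, own z up. One of the sticks clamped in the turntable; it may be absent.
- stick3: Squarish bamboo stick, 120 mm long and 20 x 20 mm, with a darker 26 x 26 mm collar, 12 mm long, on each end; 90 g. Origin: middle of its length, on the underside of the collars, so its axis lies 13 mm above the origin; own x along the stick, own z up. One of the sticks clamped in the turntable; it may be absent.
- stock_stick: Squarish bamboo stick, 120 mm long and 20 x 20 mm, with a darker 26 x 26 mm collar, 12 mm long, on each end; 90 g. Origin: middle of its length, on the underside of the collars, so its axis lies 13 mm above the origin; own x along the stick, own z up. This one lies in one of the two troughs from the start and marks where the others go; it stays there.
- rasp: Rasp, 155 mm long, 24 mm high, red handle and dark blade, lying in the other trough; it stays there. Origin: on its underside near its middle.
- trough_a: Fixed open wooden trough, outside 200 mm along own x, 170 mm along own y, 50 mm high, walls and floor 5 mm thick; one of two alike. Origin: under its centre, on the bench.
- trough_b: Fixed open wooden trough, outside 200 mm along own x, 170 mm along own y, 50 mm high, walls and floor 5 mm thick; one of two alike. Origin: under its centre, on the bench.
- spool: Spool of brown twine standing upright, 76 mm in diameter, 100 mm tall; origin under its centre. Leave it alone.
- mallet: Wooden mallet, 200 mm long, lying beyond the turntable; 40 mm high; origin under its middle. Leave it alone.
- brush: Brush, 160 mm long, lying at the right far side; origin on its underside. Leave it alone.
- plaster_block: White plaster block, 70 x 110 x 45 mm; origin under its centre. Leave it alone.
- mug: Blue mug, 80 mm in diameter, 90 mm tall, near the right edge; origin under its centre. Leave it alone.
- jar: Lidded jar, 70 mm in diameter, 100 mm tall, near the left edge; origin under its centre. Leave it alone.
Mind the look-alikes: they are no part of the job. Leave any purple look-alike of the isolator alone.

How it is judged:
By the outcome, as a careful person would: the job done as asked, in the order asked, and still so for the second after the job is handed in, with the robot touching nothing.
Of stick0, stick1, stick2, stick3 only 2 to 4 are there at a start; the rules pass over those that are not, and their reading is None.
At some moment in a run one of stick0, stick1, stick2, stick3 may be knocked a few centimetres aside while the robot is not near it.
Once in a run the grip may slacken for a moment while it holds something.
It also fails if it takes over 210 s, if anything falls off the work surface, if the arm or the gripper's body presses on something with over 40 N, if the wrist force passes 120 N, or if a joint passes its speed limit or range.

### The arm

A 6-joint arm with a two-finger parallel gripper is mounted at the origin on the work surface. World frame = base frame: x ahead of the robot, y to its left, z up, the work surface at z = 0. Lengths are in m, angles in rad, forces in N, time in s.
With the tool pointing down it reaches from about 0.25 to 0.775 m from the base axis. Payload 4 kg.
Tool frame: the origin (TCP) lies midway between the tips of the shut fingers; the grasp point (between the pads) lies 19 mm behind it; z points along the fingers, y is the direction in which the jaws open and shut (so a half turn about z gives the same grasp; the last joint's range is limited). The gripper opens to 94 mm and grips with 3 to 60 N. Pads are 16 mm wide; open, the fingers measure 119 mm over their backs; the gripper's body (75 mm by 177 mm) begins 78 mm behind the grasp point.
Start: joints at [-1.335, 0.087, 1.371, -0, 1.684, -0.103], TCP at [0.183, -0.519, 0.206] pointing down, gripper open.
Joint ranges: [-3.1, 3.1], [-0.76, 2.03], [0.27, 2.55], [-1.08, 4.22], [0.17, 2.65], [-2.57, 2.57]. Speed limits (rad/s): [2.79, 2.79, 3.14, 3.14, 3.14, 3.14].

### API

Orientations are given as [roll, pitch, yaw] about the fixed x, y, z axes, in that order (R = Rz(yaw) Ry(pitch) Rx(roll)).
In Python, from bench import robot gives the robot as it stands.
- The arm moves only by the tool servo_tool, never from a script. Its argument "rows" is a list of rows, each a list of 2 entries, a list of its own where there are three numbers: the shift along the tool's x, y, z normalised to -1 to 1, where 1 is 0.08 m, then the turn about the tool's z normalised to -1 to 1, where 1 is pi/2 rad. A call has 1 to 12 rows; each row is the pose to reach, as a shift and turn from the pose commanded when the call began, along the tool's axes at that moment; what a row does not reach only later rows make up. A row lasts 1/12 s, in which the tool goes at most 41.7 mm and 7.16 degrees, less where a joint would pass 70% of its speed; a pose out of reach is approached as far as the arm can. A call with a number of a shift or a turn outside -1 to 1 is refused whole. A call with a gripper value outside its range is refused whole. "grip" is the closure, from -1 (fully open) to 1 (shut), set as the call begins (left out, the last holds). The fingers move at their own pace and stop on an object; the grip force is fixed at half the most. Time passes only in rows, so rows that repeat a pose let the fingers close. It gives the time, the measured TCP pose, the force and the opening at its end, in the units of the state.
- robot.get_obs(): the state, without advancing time (a new reading comes with each control period).
- robot.snapshot(name): name is "scene" or "side" or "wrist"; returns a dict with "pixels" (384x512x3 uint8, red, green, blue), "camera_matrix" (3x3 intrinsics, pixels), "D" ([k1, k2, p1, p2, k3] as OpenCV has them; the pictures are not rectified), "world_from_camera" (4x4, takes a point from camera to world coordinates). Camera axes: x right, y down, z forward; pixel columns grow to the right and rows downward; lengths in m; the calibration is good to about 2 mm. A picture is of the moment at which its call begins. There is no depth.
- robot.close_job(): hands the job in, once; it reports no verdict.
The state is a dict: "time": time; "joint_positions": joint angles; "qvel": joint speeds; "joint_torque": joint torques, N m; "tool_pos": TCP position; "ee_rot": TCP orientation; "wrist_force": force on the tool from outside, world axes, zero at the start; "wrist_torque": the same for the moment, N m; "width": finger opening in m.
Only numpy, scipy, OpenCV 4.12 (cv2) and the standard library are available. Lean on these libraries where they do the work, as an engineer would, in place of code of your own. Each camera call takes 0.05 s, during which the arm holds its last target.

## Working session

There is one attempt and no reset: what is moved stays moved. The work goes in short steps, Python scripts to look and compute and a tool call to move; the robot and the scene stay as the last step left them, time stands still between calls to the robot, and variables do not carry over. Pictures are saved under pics/ and viewed, and the job is handed in when it is done.

Besides the shell and the picture viewer there is one more tool, called after "Emit:" as a command line: name --argument value ..., lists and objects as JSON in quotes. servo_tool: Moves the arm, as the interface text tells. Its arguments: {"type":"object","properties":{"rows":{"type":"array"},"grip":{"type":"number"}},"required":["rows"]}

```bash
ls; mkdir -p pics; cat > h.py <<'E'
import numpy as np, cv2
from bench import robot
def snap(name,fn):
    s=robot.snapshot(name); cv2.imwrite('pics/'+fn+'.png',cv2.cvtColor(s['pixels'],cv2.COLOR_RGB2BGR))
    np.savez('pics/'+fn+'.npz',K=s['camera_matrix'],D=s['D'],T=s['world_from_camera']); return s
def load(fn):
    z=np.load('pics/'+fn+'.npz'); return z['K'],z['D'],z['T']
def onz(fn,px,z):
    K,D,T=load(fn); p=cv2.undistortPoints(np.array(px,float).reshape(-1,1,2),np.array(K),np.array(D)).reshape(-1,2)
    out=[]
    for a,b in p:
        d=T[:3,:3]@np.array([a,b,1]); o=T[:3,3]; t=(z-o[2])/d[2]; out.append(o+t*d)
    return np.array(out)
def proj(fn,P):
    K,D,T=load(fn); Ti=np.linalg.inv(T); r,_=cv2.Rodrigues(Ti[:3,:3])
    return cv2.projectPoints(np.array(P,float).reshape(-1,1,3),r,Ti[:3,3],np.array(K),np.array(D))[0].reshape(-1,2)
def crop(fn,x0,y0,x1,y1,k,out):
    im=cv2.imread('pics/'+fn+'.png')[y0:y1,x0:x1]; cv2.imwrite('pics/'+out+'.png',cv2.resize(im,None,fx=k,fy=k,interpolation=cv2.INTER_CUBIC))
E
python3 - <<'E'
from h import *
print(robot.get_obs())
for n in ['scene','side','wrist']:
    s=snap(n,n+'0'); print(n,s['world_from_camera'].round(3).tolist() if hasattr(s['world_from_camera'],'round') else s['world_from_camera'])
E
```

```text
pics
{'time': 0.0, 'joint_positions': array([-1.33509865e+00,  8.79275957e-02,  1.37223686e+00,  2.04422033e-05,
        1.68357993e+00, -1.03119905e-01]), 'qvel': array([-0.00016546, -0.00050807, -0.00109811,  0.00130231, -0.00037233,
        0.00197145]), 'joint_torque': array([-2.26775542e-04, -3.40176022e+01, -3.02430367e+01,  7.17568235e-02,
        3.29606433e-02, -1.86199177e-04]), 'tool_pos': array([ 0.18267003, -0.51820677,  0.20432797]), 'ee_rot': array([-3.13945445e+00, -2.41702311e-04,  3.38819599e-01]), 'wrist_force': array([-0.31253693,  0.04850988,  0.61540552]), 'wrist_torque': array([ 0.00410591, -0.03324251, -0.00345795]), 'width': 0.09410611004177186}
scene [[0.764, 0.537, -0.357, 0.928], [0.645, -0.648, 0.405, -0.423], [-0.014, -0.539, -0.842, 1.064], [0.0, 0.0, 0.0, 1.0]]
side [[-0.827, -0.355, 0.436, -0.074], [-0.562, 0.532, -0.633, 0.913], [-0.007, -0.768, -0.64, 0.973], [0.0, 0.0, 0.0, 1.0]]
wrist [[0.332, -0.908, -0.256, 0.257], [-0.943, -0.32, -0.089, -0.493], [-0.001, 0.271, -0.963, 0.383], [0.0, 0.0, 0.0, 1.0]]
```

View pics/scene0.png

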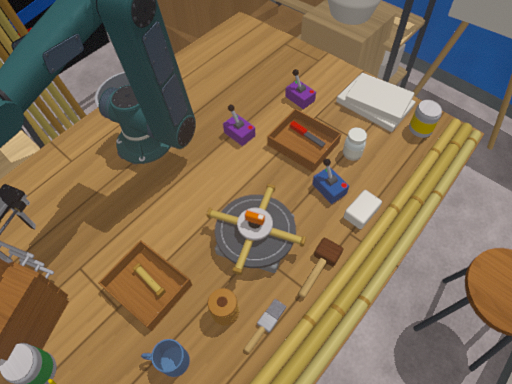

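View pics/side0.png

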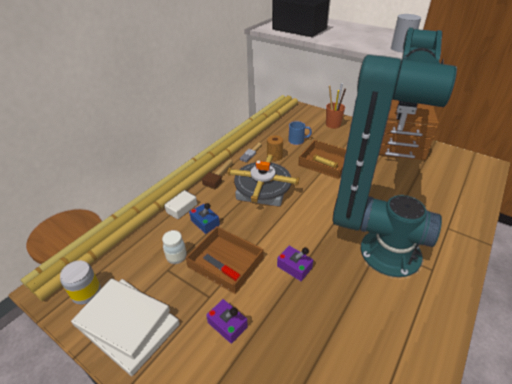

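View pics/wrist0.png

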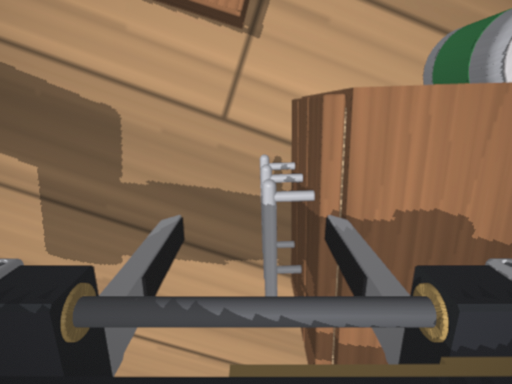

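The scene picture shows the turntable at about (256,228) with four sticks, and the stock trough at (146,284) with the rasp trough at (304,138). There is one blue isolator at (331,184) and two purple look-alikes at (239,128) and (300,93). I'll enlarge to confirm.

```bash
python3 - <<'E'
from h import *
crop('scene0',195,175,315,275,6,'c_tt'); crop('scene0',300,150,390,235,7,'c_iso'); crop('scene0',90,230,240,335,5,'c_tr'); crop('side0',180,150,310,240,6,'c_side')
E
```

```text
(no output)
```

View pics/c_tt.png

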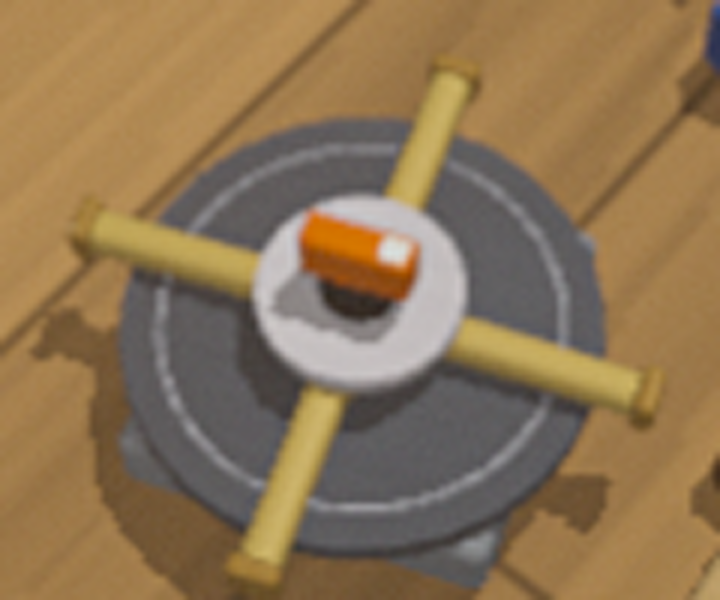

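View pics/c_iso.png

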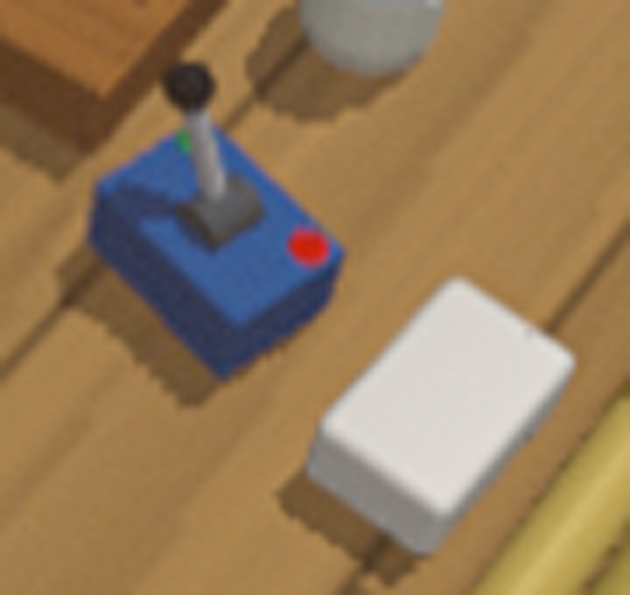

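View pics/c_tr.png

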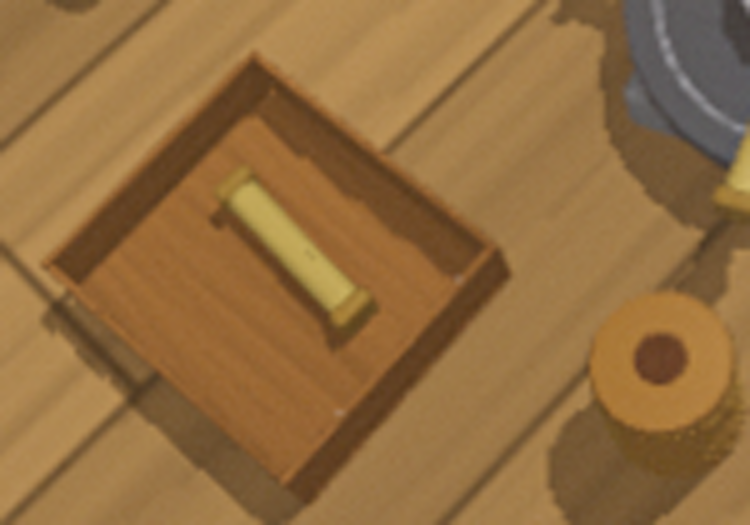

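View pics/c_side.png

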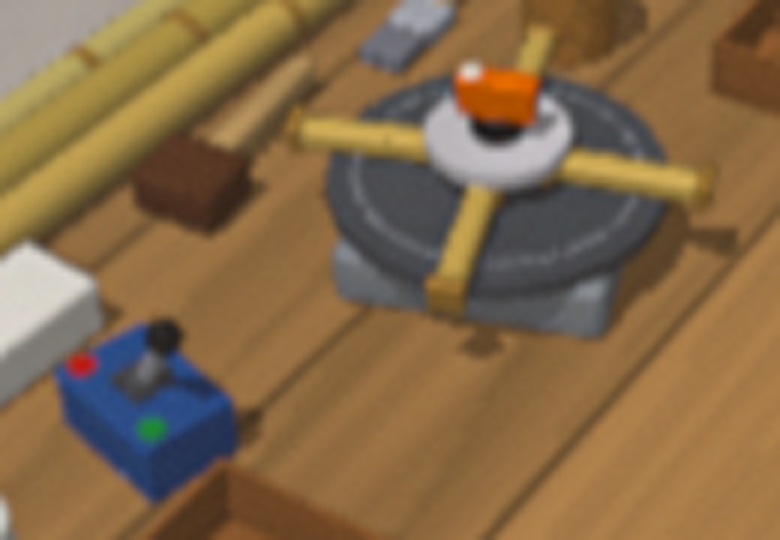

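```bash
python3 - <<'E'
from h import *
def c(l,x,y,k): return [(x+(a+.5)/k-.5,y+(b+.5)/k-.5) for a,b in l]
np.set_printoptions(precision=4,suppress=True)
S=onz('scene0',c([(88,230),(455,78),(647,393),(256,565)],195,175,6),0.073); print('ends',S, 'centre',S.mean(0))
for s in S: print(np.degrees(np.arctan2(*(s-S.mean(0))[1::-1])), np.linalg.norm((s-S.mean(0))[:2]))
S2=onz('side0',c([(298,130),(447,285),(705,185),(538,42)],180,150,6),0.073); print('side',S2,S2.mean(0))
print('plate',onz('scene0',c([(360,283)],195,175,6),0.0945))
k=onz('scene0',c([(312,215),(415,243)],195,175,6),0.141);print('knobbar back edge',k)
k=onz('scene0',c([(301,248),(409,280)],195,175,6),0.141);print('front top edge?',k)
T=onz('scene0',c([(255,57),(47,265),(290,490),(500,255)],90,230,5),0.05);print('trough',T,T.mean(0))
for i in range(4): d=T[(i+1)%4]-T[i];print(np.linalg.norm(d),np.degrees(np.arctan2(d[1],d[0])))
st=onz('scene0',c([(237,185),(352,305)],90,230,5),0.005+.02);print('stock',st)
B=onz('scene0',c([(98,190),(342,250),(235,322)],300,150,7),0.05);print('box',B,(B[0]+B[1])/2)
print('dots r,g',onz('scene0',c([(308,247),(185,140)],300,150,7),0.05))
print('ball',onz('scene0',c([(190,86)],300,150,7),0.111), 'side', onz('side0',c([(163,335)],180,150,6),0.111))
print('side dots r,g',onz('side0',c([(82,365),(152,429)],180,150,6),0.05))
for n,p,z in [('mallet',(327,250),.03),('spool',(222,300),.1),('block',(363,205),.045),('rasptrough',(304,138),.03),('jar',(356,135),.1),('mug',(170,350),.09)]: print(n,onz('scene0',[p],z))
E
```

```text
ends [[ 0.4335 -0.0915  0.073 ]
 [ 0.5163  0.0947  0.073 ]
 [ 0.7001  0.014   0.073 ]
 [ 0.6155 -0.1693  0.073 ]] centre [ 0.5663 -0.038   0.073 ]
-158.06796746270243 0.14317908857067313
110.66140654830652 0.14184191988542424
21.25365586542168 0.14348010285744903
-69.47291244357535 0.140150423323924
side [[ 0.6967  0.0176  0.073 ]
 [ 0.5162  0.0935  0.073 ]
 [ 0.429  -0.0872  0.073 ]
 [ 0.6147 -0.1654  0.073 ]] [ 0.5642 -0.0354  0.073 ]
plate [[ 0.5648 -0.0363  0.0945]]
knobbar back edge [[ 0.5419 -0.0419  0.141 ]
 [ 0.5881 -0.0229  0.141 ]]
front top edge? [[ 0.5496 -0.0583  0.141 ]
 [ 0.5984 -0.0395  0.141 ]]
trough [[ 0.3319 -0.2837  0.05  ]
 [ 0.3394 -0.4477  0.05  ]
 [ 0.5385 -0.4392  0.05  ]
 [ 0.5306 -0.2746  0.05  ]] [ 0.4351 -0.3613  0.05  ]
0.16420595891193537 -87.38826179722638
0.1993314883125592 2.4434819037058615
0.16474046968901956 92.75540244874763
0.1989175633056414 -177.40305782892577
stock [[ 0.3724 -0.3419  0.025 ]
 [ 0.478  -0.3465  0.025 ]]
box [[0.5872 0.2281 0.05  ]
 [0.6924 0.2721 0.05  ]
 [0.6767 0.2086 0.05  ]] [0.6398 0.2501 0.05  ]
dots r,g [[0.6795 0.2635 0.05  ]
 [0.6017 0.2773 0.05  ]]
ball [[0.6061 0.2612 0.111 ]] side [[0.6071 0.2596 0.111 ]]
side dots r,g [[0.6797 0.2631 0.05  ]
 [0.6056 0.2812 0.05  ]]
mallet [[0.7651 0.0531 0.03  ]]
spool [[ 0.651  -0.2648  0.1   ]]
block [[0.7668 0.2425 0.045 ]]
rasptrough [[0.4565 0.3555 0.03  ]]
jar [[0.6134 0.4247 0.1   ]]
mug [[ 0.6368 -0.4389  0.09  ]]
```

Emit:
servo_tool --rows '[[[0,0,0],-0.64],[[0,0,0],-0.64],[[0,0,0],-0.64],[[0,0,0],-0.64],[[0,0,0],-0.64],[[0,0,0],-0.64],[[0,0,0],-0.64],[[0,0,0],-0.64],[[0,0,0],-0.64]]' --grip 1

```text
time: 0.9
tool_pos: [0.1827, -0.5185, 0.205]
ee_rot: [-3.141, -0.001, 1.346]
wrist_force: [-1.1, 0.1, 0.8]
width: 0.0374
```

Emit:
servo_tool --rows '[[[0.5,0.12,0],0],[[0.97,0.23,0],0]]'

```text
time: 1.07
tool_pos: [0.2178, -0.4469, 0.2041]
ee_rot: [-3.141, -0.002, 1.338]
wrist_force: [1.0, -0.2, -0.3]
width: 0.024
```

Emit:
servo_tool --rows '[[[0.5,0.12,0],0],[[0.97,0.23,0],0]]'

```text
time: 1.23
tool_pos: [0.2539, -0.374, 0.205]
ee_rot: [-3.141, -0.001, 1.34]
wrist_force: [0.6, 0.2, 0.7]
width: 0.0106
```

Emit:
servo_tool --rows '[[[0.5,0.12,0],0],[[0.97,0.23,0],0]]'

```text
time: 1.4
tool_pos: [0.2893, -0.3023, 0.2053]
ee_rot: [3.141, -0.0, 1.34]
wrist_force: [0.8, -0.0, -0.0]
width: 0.0008
```

Emit:
servo_tool --rows '[[[0.5,0.12,0],0],[[0.97,0.23,0],0]]'

```text
time: 1.57
tool_pos: [0.3246, -0.2308, 0.2054]
ee_rot: [3.141, -0.0, 1.34]
wrist_force: [1.3, 0.9, 1.0]
width: 0.0003
```

Emit:
servo_tool --rows '[[[0.5,0.12,0],0],[[0.97,0.23,0],0]]'

```text
time: 1.73
tool_pos: [0.36, -0.1593, 0.2055]
ee_rot: [3.141, 0.0, 1.341]
wrist_force: [1.0, -0.5, -0.1]
width: 0.0004
```

Emit:
servo_tool --rows '[[[0.5,0.12,0],0],[[0.97,0.23,0],0]]'

```text
time: 1.9
tool_pos: [0.3954, -0.0877, 0.2056]
ee_rot: [3.141, 0.0, 1.341]
wrist_force: [-0.2, -0.5, -0.2]
width: 0.0002
```

Emit:
servo_tool --rows '[[[0.5,0.12,0],0],[[0.97,0.23,0],0]]'

```text
time: 2.07
tool_pos: [0.4308, -0.0162, 0.2055]
ee_rot: [3.141, -0.0, 1.341]
wrist_force: [1.1, -0.8, -0.4]
width: 0.0003
```

Emit:
servo_tool --rows '[[[0.5,0.12,0],0],[[0.97,0.23,0],0],[[0.97,0.23,0],0]]'

```text
time: 2.32
tool_pos: [0.4671, 0.0587, 0.2047]
ee_rot: [-3.141, -0.003, 1.349]
wrist_force: [-1.5, -0.6, -0.5]
width: 0.0007
```

Emit:
servo_tool --rows '[[[0.5,0.12,0],0],[[0.95,0.225,0],0]]'

```text
time: 2.48
tool_pos: [0.5006, 0.1235, 0.2053]
ee_rot: [3.141, 0.001, 1.339]
wrist_force: [0.6, -0.7, 0.2]
width: 0.0003
```

Emit:
servo_tool --rows '[[[0.5,0.12,0],0],[[0.95,0.225,0],0]]'

```text
time: 2.65
tool_pos: [0.5355, 0.1943, 0.2052]
ee_rot: [-3.142, 0.0, 1.341]
wrist_force: [0.6, -0.3, 0.2]
width: 0.0004
```

Emit:
servo_tool --rows '[[[0.5,0.12,0],0],[[0.95,0.225,0],0],[[0.95,0.225,0],0],[[0.95,0.225,0],0]]'

```text
time: 2.98
tool_pos: [0.5695, 0.2637, 0.2035]
ee_rot: [-3.139, 0.002, 1.344]
wrist_force: [-0.2, 0.3, 0.2]
width: 0.0005
```

```bash
python3 - <<'E'
from h import *
print(robot.get_obs()['tool_pos'])
snap('wrist','w1'); snap('side','s1'); crop('s1',150,120,290,250,5,'s1c')
E
```

```text
[0.56953189 0.26368196 0.20351302]
```

View pics/w1.png

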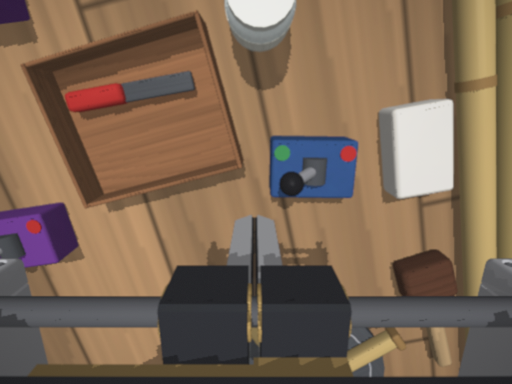

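View pics/s1c.png

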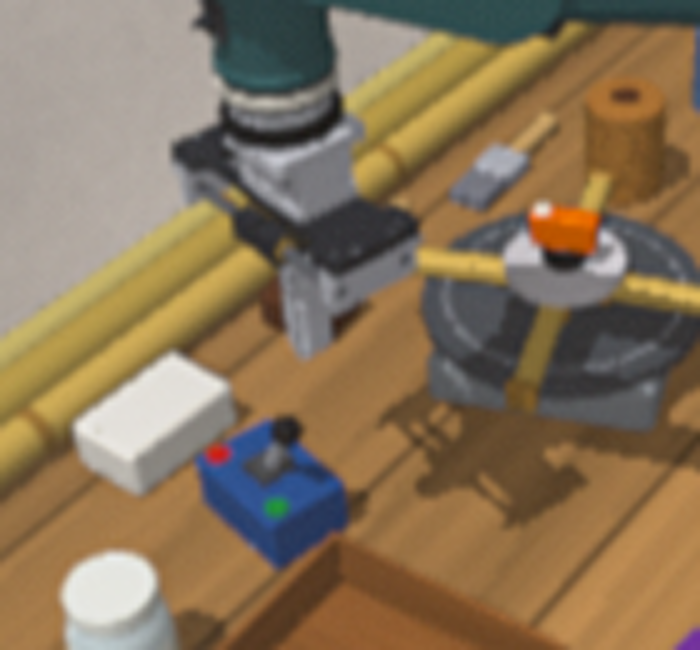

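The wrist picture shows the blue box squared to the tool, with the ball at (291,183), green dot at (282,153) and red dot at (348,154). I'll measure it from here.

```bash
python3 - <<'E'
from h import *
np.set_printoptions(precision=4,suppress=True)
print('ball',onz('w1',[(291,183)],.111)); q=onz('w1',[(272,138),(357,138),(355,197),(271,197)],.05); print(q,q.mean(0))
d=q[1]-q[0]; print(np.degrees(np.arctan2(d[1],d[0])),np.linalg.norm(d))
E
```

```text
ball [[0.605  0.2612 0.111 ]]
[[0.5981 0.3    0.05  ]
 [0.6919 0.2783 0.05  ]
 [0.6804 0.209  0.05  ]
 [0.5823 0.2316 0.05  ]] [0.6382 0.2547 0.05  ]
-12.986336737167903 0.09629350990978924
```

Emit:
servo_tool --rows '[[[0,-0.03,0.4],0],[[0.04,-0.06,0.8],0],[[0.07,-0.06,0.8],0]]'

```text
time: 3.33
tool_pos: [0.5616, 0.2663, 0.1346]
ee_rot: [-3.131, 0.008, 1.341]
wrist_force: [-0.2, -0.6, -1.6]
width: 0.0004
```

Emit:
servo_tool --rows '[[[0,0,0.25],0],[[0,0,0.47],0],[[0,0,0.47],0],[[0,0,0.47],0]]'

```text
time: 3.67
tool_pos: [0.5661, 0.2685, 0.1048]
ee_rot: [-3.141, 0.0, 1.342]
wrist_force: [-0.5, 0.6, 0.5]
width: 0.0
```

Emit:
servo_tool --rows '[[[0,0.1,0],0],[[0,0.2,0],0],[[0,0.3,0],0],[[0,0.4,0],0],[[0,0.5,0],0],[[0,0.6,0],0],[[0,0.7,0],0],[[0,0.8,0],0],[[0,0.88,0],0],[[0,0.95,0],0],[[0,0.95,0],0]]'

```text
time: 4.58
tool_pos: [0.641, 0.2518, 0.1023]
ee_rot: [-3.14, 0.001, 1.343]
wrist_force: [-0.6, -0.1, -0.5]
width: 0.0003
```

```bash
python3 - <<'E'
from h import *
snap('wrist','w2'); snap('side','s2'); crop('s2',150,120,290,250,5,'s2c')
E
```

```text
(no output)
```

View pics/s2c.png

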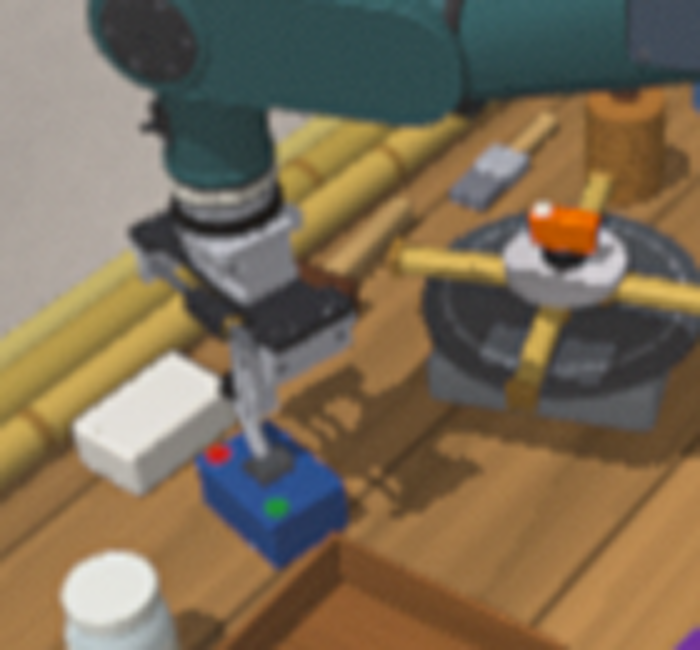

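Emit:
servo_tool --rows '[[[0,-0.15,0],0],[[0,-0.2,-0.4],0],[[0,-0.2,-0.8],0],[[0,-0.2,-1],0]]' --grip -1

```text
time: 5.02
tool_pos: [0.6248, 0.2569, 0.1875]
ee_rot: [3.138, -0.002, 1.345]
wrist_force: [-0.3, 0.1, 1.5]
width: 0.0235
```

```bash
python3 - <<'E'
from h import *
np.set_printoptions(precision=4,suppress=True)
o=robot.get_obs(); print(o['tool_pos'],o['ee_rot'])
snap('wrist','w3'); snap('side','s3'); crop('s3',150,120,290,250,5,'s3c')
E
```

```text
[0.6248 0.2569 0.1875] [ 3.1384 -0.002   1.345 ]
```

View pics/s3c.png

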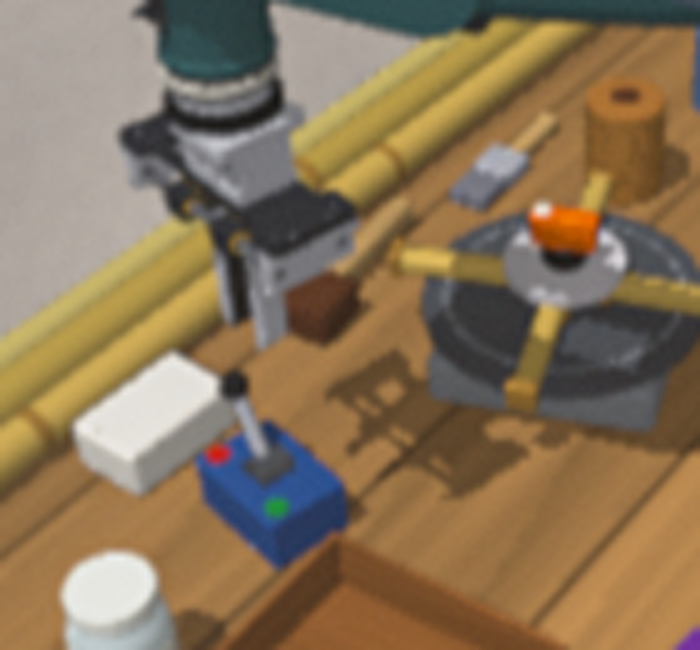

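View pics/w3.png

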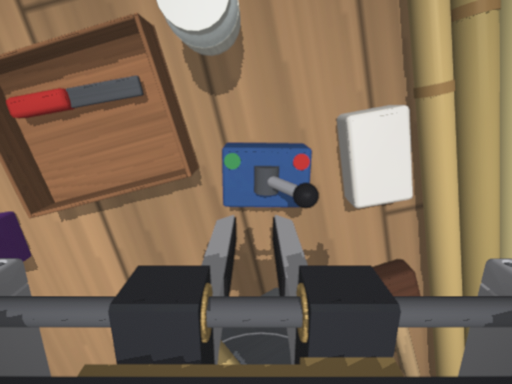

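The toggle now leans to the red dot; in the wrist view the ball is at (305,195). Next I'll go to the knob.

Emit:
servo_tool --rows '[[[-0.47,0.01,-0.1],0],[[-0.94,0.02,-0.2],0]]' --grip -1

```text
time: 5.28
tool_pos: [0.6077, 0.1833, 0.1963]
ee_rot: [-3.137, 0.002, 1.348]
wrist_force: [1.6, -0.9, 0.0]
width: 0.0451
```

Emit:
servo_tool --rows '[[[-0.47,0.01,0],0],[[-0.94,0.02,0],0]]'

```text
time: 5.45
tool_pos: [0.5927, 0.1078, 0.1979]
ee_rot: [-3.139, 0.001, 1.345]
wrist_force: [0.4, -0.3, 0.4]
width: 0.0582
```

Emit:
servo_tool --rows '[[[-0.47,0.01,0],0],[[-0.94,0.02,0],0]]'

```text
time: 5.62
tool_pos: [0.5769, 0.0339, 0.1973]
ee_rot: [-3.138, 0.001, 1.345]
wrist_force: [-0.2, 0.5, -0.5]
width: 0.0717
```

Emit:
servo_tool --rows '[[[-0.47,0.01,0],0],[[-0.94,0.02,0],0]]'

```text
time: 5.78
tool_pos: [0.5615, -0.0396, 0.1973]
ee_rot: [-3.138, 0.0, 1.345]
wrist_force: [0.6, -0.3, 0.7]
width: 0.0851
```

Emit:
servo_tool --rows '[[[0,0,0],-0.7],[[0,0,0],-0.7],[[0,0,0],-0.7],[[0,0,0],-0.7],[[0,0,0],-0.7],[[0,0,0],-0.7],[[0,0,0],-0.7],[[0,0,0],-0.7],[[0,0,0],-0.7]]'

```text
time: 6.53
tool_pos: [0.5622, -0.0381, 0.1972]
ee_rot: [-3.139, -0.004, 2.45]
wrist_force: [0.1, -0.6, 0.3]
width: 0.0938
```

Emit:
servo_tool --rows '[[[0,0,0],-0.69],[[0,0,0],-0.69],[[0,0,0],-0.69],[[0,0,0],-0.69],[[0,0,0],-0.69],[[0,0,0],-0.69],[[0,0,0],-0.69],[[0,0,0],-0.69],[[0,0,0],-0.69],[[0,0,0],-0.69]]'

```text
time: 7.37
tool_pos: [0.5622, -0.0381, 0.1973]
ee_rot: [3.139, -0.003, -2.754]
wrist_force: [-0.9, 0.2, 0.1]
width: 0.0939
```

```bash
python3 - <<'E'
from h import *
np.set_printoptions(precision=4,suppress=True)
o=robot.get_obs(); print(o['tool_pos'],o['ee_rot'],o['joint_positions'])
snap('wrist','w4')
E
```

```text
[ 0.5622 -0.0381  0.1973] [ 3.1394 -0.0035 -2.7541] [-0.1682  0.1223  1.3485  0.      1.6749 -2.1264]
```

View pics/w4.png

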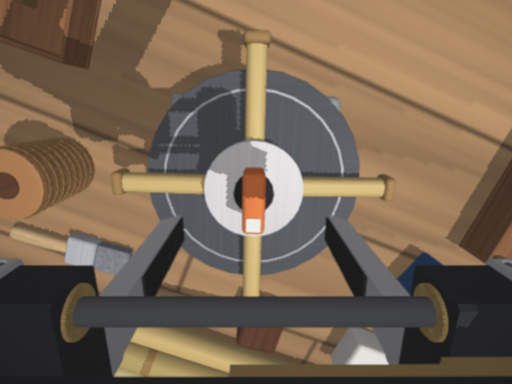

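```bash
python3 - <<'E'
from h import *
np.set_printoptions(precision=4,suppress=True)
print('plate',onz('w4',[(253.5,187.5)],.0945))
e=onz('w4',[(257,37),(121,183),(389,188)],.083);print(e)
d=e[2]-e[1];print(np.degrees(np.arctan2(d[1],d[0])),(e[1]+e[2])/2,np.linalg.norm(d))
k=onz('w4',[(246,220),(263,220),(244,170),(264,170),(253,234)],.141);print('knob',k)
print((k[0]+k[1])/2,(k[2]+k[3])/2)
E
```

```text
plate [[ 0.5627 -0.0386  0.0945]]
[[ 0.4317 -0.0885  0.083 ]
 [ 0.6133 -0.1673  0.083 ]
 [ 0.5125  0.0946  0.083 ]]
111.04631166103309 [ 0.5629 -0.0364  0.083 ] 0.28060009524298346
knob [[ 0.5801 -0.0386  0.141 ]
 [ 0.5745 -0.0249  0.141 ]
 [ 0.5395 -0.0565  0.141 ]
 [ 0.5333 -0.0412  0.141 ]
 [ 0.5901 -0.0279  0.141 ]]
[ 0.5773 -0.0317  0.141 ] [ 0.5364 -0.0489  0.141 ]
```

Emit:
servo_tool --rows '[[[-0.01,0,0.4],0],[[-0.01,0,0.8],0],[[-0.01,0,1],0],[[-0.01,0,1],0]]' --grip -1

```text
time: 7.75
tool_pos: [0.5601, -0.0373, 0.1133]
ee_rot: [3.135, -0.01, -2.758]
wrist_force: [-0.5, -1.0, -0.1]
width: 0.094
```

Emit:
servo_tool --rows '[[[0,0,0],0],[[0,0,0],0],[[0,0,0],0],[[0,0,0],0],[[0,0,0],0],[[0,0,0],0],[[0,0,0],0],[[0,0,0],0],[[0,0,0],0],[[0,0,0],0],[[0,0,0],0],[[0,0,0],0]]' --grip 1

```text
time: 8.75
tool_pos: [0.5639, -0.0379, 0.1198]
ee_rot: [3.141, -0.0, -2.756]
wrist_force: [-0.1, 0.3, -0.6]
width: 0.0194
```

Emit:
servo_tool --rows '[[[0,0,-0.005],0.078],[[0,0,-0.01],0.156],[[0,0,-0.015],0.234],[[0,0,-0.02],0.312],[[0,0,-0.025],0.39],[[0,0,-0.03],0.468],[[0,0,-0.035],0.546],[[0,0,-0.04],0.624],[[0,0,-0.045],0.702],[[0,0,-0.05],0.78],[[0,0,-0.055],0.858],[[0,0,-0.059],0.934]]'

```text
time: 9.75
tool_pos: [0.565, -0.0351, 0.1245]
ee_rot: [3.137, -0.004, 2.057]
wrist_force: [3.8, 6.1, -1.7]
width: 0.0195
```

Emit:
servo_tool --rows '[[[0,0,-0.005],0.078],[[0,0,-0.01],0.156],[[0,0,-0.015],0.234],[[0,0,-0.02],0.312],[[0,0,-0.025],0.39],[[0,0,-0.03],0.468],[[0,0,-0.035],0.546],[[0,0,-0.04],0.624],[[0,0,-0.045],0.702],[[0,0,-0.05],0.78],[[0,0,-0.055],0.858],[[0,0,-0.059],0.934]]'

```text
time: 10.75
tool_pos: [0.567, -0.0361, 0.1293]
ee_rot: [3.141, -0.008, 0.589]
wrist_force: [7.2, 3.0, -4.2]
width: 0.0222
```

Emit:
servo_tool --rows '[[[0,0,-0.005],0.078],[[0,0,-0.01],0.156],[[0,0,-0.015],0.234],[[0,0,-0.02],0.312],[[0,0,-0.025],0.39],[[0,0,-0.03],0.468],[[0,0,-0.035],0.546],[[0,0,-0.04],0.624],[[0,0,-0.045],0.702],[[0,0,-0.05],0.78],[[0,0,-0.055],0.858],[[0,0,-0.059],0.92]]'

```text
time: 11.75
tool_pos: [0.5671, -0.038, 0.1339]
ee_rot: [-3.136, -0.005, -0.857]
wrist_force: [8.6, 0.7, -4.0]
width: 0.0228
```

```bash
python3 - <<'E'
from h import *
np.set_printoptions(precision=4,suppress=True)
o=robot.get_obs(); print(o['tool_pos'],o['ee_rot'],o['joint_positions'],o['wrist_force'],o['wrist_torque'])
snap('wrist','w5')
snap('scene','sc5'); crop('sc5',195,175,315,275,6,'sc5c')
E
```

```text
[ 0.5671 -0.038   0.1339] [-3.1363 -0.0047 -0.8569] [-0.1673  0.147   1.4469  0.0011  1.5407  2.2603] [ 8.638   0.6513 -4.003 ] [ 0.0966 -1.5348  0.0664]
```

View pics/w5.png

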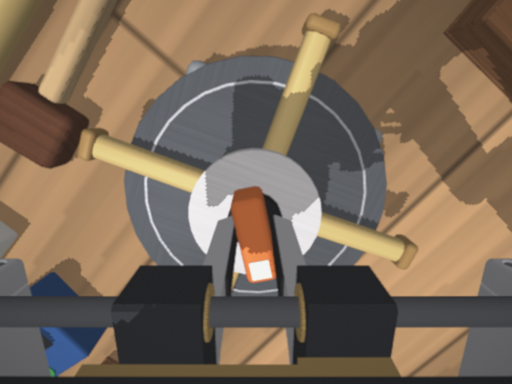

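View pics/sc5c.png

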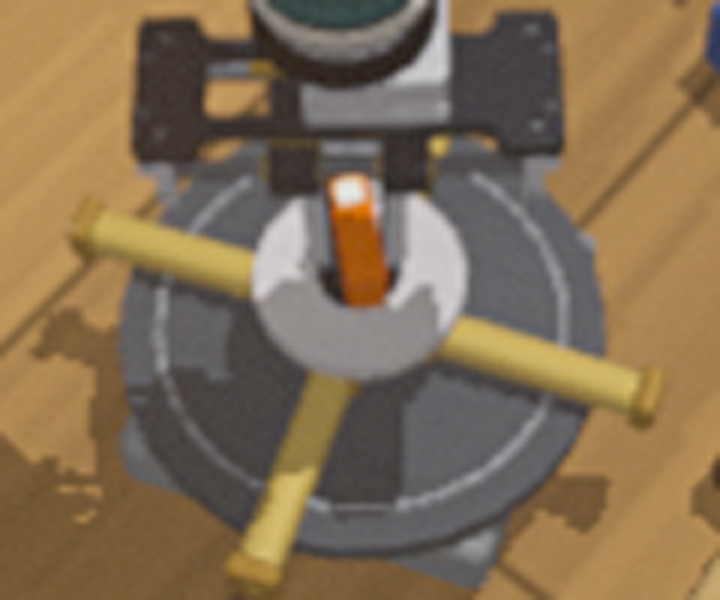

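Emit:
servo_tool --rows '[[[0,0,-0.003],0.05],[[0,0,-0.006],0.1],[[0,0,-0.01],0.15],[[0,0,-0.01],0.15],[[0,0,-0.01],0.15],[[0,0,-0.01],0.15]]'

```text
time: 12.35
tool_pos: [0.5666, -0.0379, 0.1347]
ee_rot: [-3.136, -0.003, -1.086]
wrist_force: [7.7, 1.2, -3.5]
width: 0.0216
```

```bash
python3 - <<'E'
from h import *
np.set_printoptions(precision=4,suppress=True)
o=robot.get_obs(); print(o['tool_pos'],o['ee_rot'],o['joint_positions'],o['wrist_force'],o['wrist_torque'])
snap('wrist','w6')
E
```

```text
[ 0.5666 -0.0379  0.1347] [-3.1363 -0.0027 -1.0862] [-0.1673  0.1464  1.446   0.001   1.5433  2.4897] [ 7.6791  1.173  -3.5178] [ 0.1606 -1.2364  0.3712]
```

View pics/w6.png

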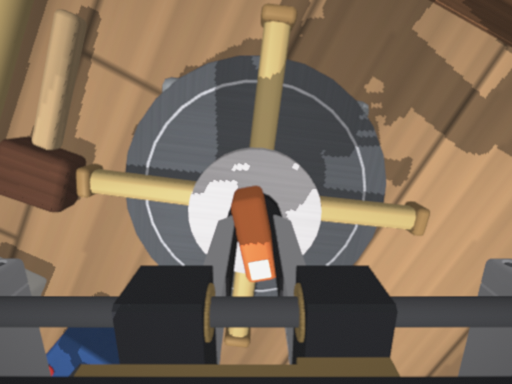

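Emit:
servo_tool --rows '[[[0,0,0],0],[[0,0,0],0],[[0,0,0],0],[[0,0,0],0],[[0,0,-0.3],0],[[0,0,-0.7],0],[[0,0,-0.7],0],[[0,0,-0.7],0]]' --grip -1

```text
time: 13.07
tool_pos: [0.5653, -0.0383, 0.1936]
ee_rot: [-3.137, -0.003, -1.088]
wrist_force: [0.1, 0.4, -0.3]
width: 0.0719
```

```bash
python3 - <<'E'
from h import *
np.set_printoptions(precision=4,suppress=True)
o=robot.get_obs(); print(o['tool_pos'],o['ee_rot'],o['joint_positions'],o['wrist_force'],o['wrist_torque'])
snap('wrist','w7');snap('scene','sc7'); crop('sc7',195,175,315,275,6,'sc7c')
E
```

```text
[ 0.5653 -0.0383  0.1936] [-3.1372 -0.0035 -1.0876] [-0.1677  0.1224  1.3556 -0.0001  1.6579  2.4906] [ 0.0737  0.3773 -0.2854] [ 0.127  -0.0188  0.0226]
```

View pics/w7.png

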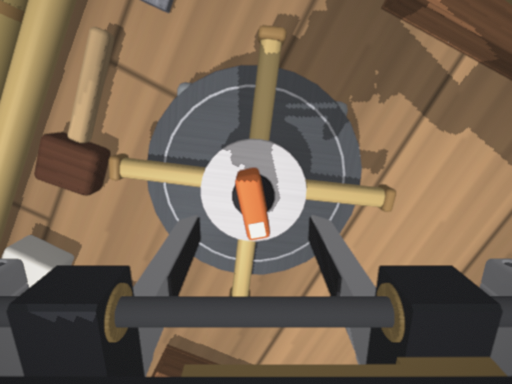

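View pics/sc7c.png

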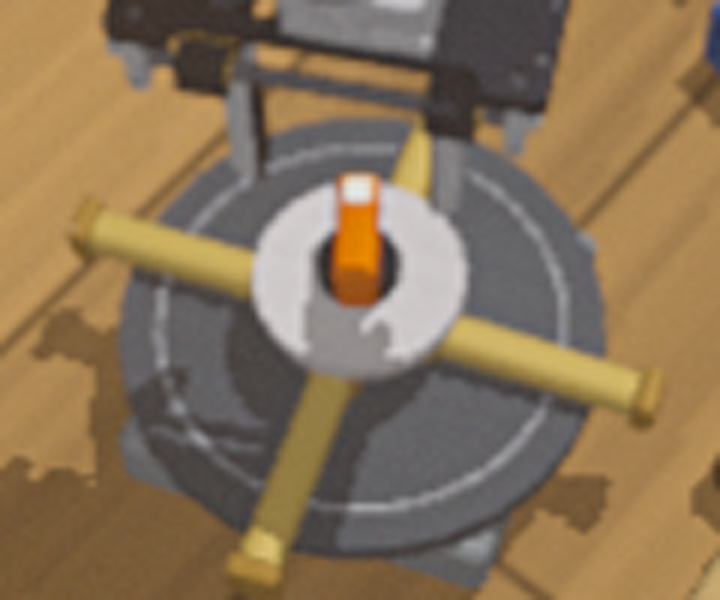

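```bash
python3 - <<'E'
from h import *
crop('w7',215,150,295,250,6,'w7c')
E
```

View pics/w7c.png

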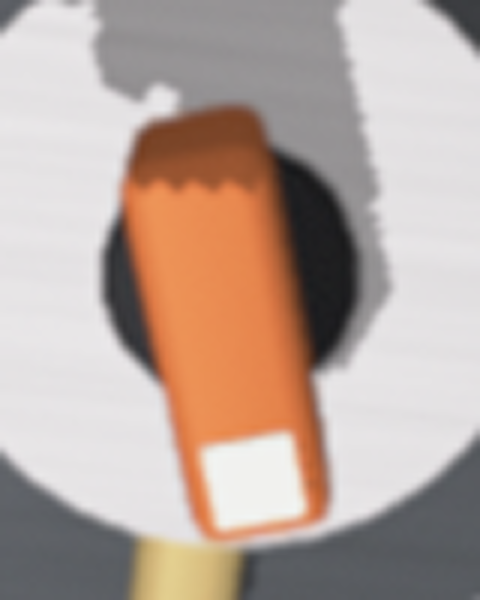

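```bash
python3 - <<'E'
from h import *
def f(l): return onz('w7',[(215+a/6,150+b/6) for a,b in l],.155)
for l in ([(128,190),(203,530)],[(262,180),(318,480)],[(200,450),(217,530)],[(292,433),(307,515)]):
    p=f(l); d=p[1]-p[0]; print(np.degrees(np.arctan2(d[1],d[0])), np.linalg.norm(d))
st=onz('w7',[(271,35),(240,295)],.083); d=st[1]-st[0]; print('stick',np.degrees(np.arctan2(d[1],d[0])))
st=onz('w7',[(116,168),(389,198)],.083); d=st[1]-st[0]; print('stick',np.degrees(np.arctan2(d[1],d[0])))
E
```

```text
128.83294466544777 0.048739999650106815
128.16679646280903 0.042471382668131
128.5403517264543 0.011948578341798416
127.8277056307448 0.012151197860920726
stick 111.05644645042258
stick -158.74226938261774
```

The white end of the bar is now at 128.5°, from about 22° at the start, going clockwise. That is about 4.4 rad, so the knob is fully open. Next come the sticks.

Emit:
servo_tool --rows '[[[0,0,0],-0.93],[[0,0,0],-0.93],[[0,0,0],-0.93],[[0,0,0],-0.93],[[0,0,0],-0.93],[[0,0,0],-0.93],[[0,0,0],-0.93],[[0,0,0],-0.93],[[0,0,0],-0.93],[[0,0,0],-0.93],[[0,0,0],-0.93],[[0,0,0],-0.93]]' --grip -1

```text
time: 14.17
tool_pos: [0.563, -0.0379, 0.1886]
ee_rot: [-3.14, 0.003, 0.379]
wrist_force: [0.2, 1.3, -0.1]
width: 0.0939
```

```bash
cat >> h.py <<'E'
def to(x,y,z,yaw=None,p=None,psi=None):
    o=robot.get_obs(); p=o['tool_pos'] if p is None else np.array(p); psi=o['ee_rot'][2] if psi is None else psi
    d=np.array([x,y,z])-p; s=np.array([d[0]*np.cos(psi)+d[1]*np.sin(psi), d[0]*np.sin(psi)-d[1]*np.cos(psi), -d[2]])/.08
    t=0 if yaw is None else -((yaw-psi+np.pi)%(2*np.pi)-np.pi)/(np.pi/2)
    print('p',p.round(4),'yaw %.3f'%psi,'shift',s.round(3),'turn %.3f'%t,'q6 %.2f'%o['joint_positions'][5],'t %.1f'%o['time'])
C=np.array([.5635,-.0375]); A0=np.radians(21.3)
def bay(k,r): a=A0+k*np.pi/2; return C+r*np.array([np.cos(a),np.sin(a)])
TC=np.array([.435,-.361]); TA=np.radians(2.5)
def tr(u,v): return TC+np.array([u*np.cos(TA)-v*np.sin(TA),u*np.sin(TA)+v*np.cos(TA)])
E
python3 - <<'E'
from h import *
to(*bay(2,.095),.12,A0)
snap('wrist','w8')
E
```

```text
p [ 0.563  -0.0379  0.1886] yaw 0.379 shift [-1.179 -0.011  0.857] turn 0.005 q6 1.02 t 14.2
```

View pics/w8.png

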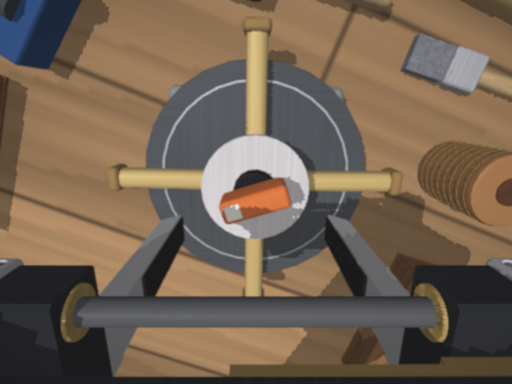

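Emit:
servo_tool --rows '[[[-0.5,0,0],0],[[-0.95,0,0],0],[[-0.95,0,0],0]]'

```text
time: 14.47
tool_pos: [0.4876, -0.0667, 0.1879]
ee_rot: [-3.138, 0.008, 0.369]
wrist_force: [0.3, -0.4, -0.3]
width: 0.0937
```

Emit:
servo_tool --rows '[[[-0.23,-0.01,0.4],0],[[-0.23,-0.01,0.85],0],[[-0.23,-0.01,0.85],0],[[-0.23,-0.01,0.85],0]]'

```text
time: 14.8
tool_pos: [0.4738, -0.0711, 0.1201]
ee_rot: [-3.137, 0.005, 0.372]
wrist_force: [0.5, 0.2, 0.3]
width: 0.0941
```

```bash
python3 - <<'E'
from h import *
to(*bay(2,.095),.064,A0)
snap('wrist','w9')
E
```

```text
p [ 0.4738 -0.0711  0.1201] yaw 0.372 shift [0.01  0.016 0.702] turn 0.000 q6 0.93 t 14.8
```

View pics/w9.png

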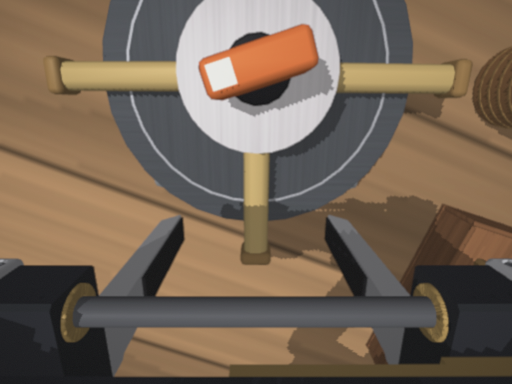

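Emit:
servo_tool --rows '[[[0,0,0.35],0],[[0,0,0.6],0],[[0,0,0.69],0],[[0,0,0.69],0],[[0,0,0.69],0]]'

```text
time: 15.27
tool_pos: [0.4774, -0.072, 0.0695]
ee_rot: [3.14, -0.002, 0.373]
wrist_force: [0.0, 0.7, 0.3]
width: 0.094
```

Emit:
servo_tool --rows '[[[0,0,0],0],[[0,0,0],0],[[0,0,0],0],[[0,0,0],0],[[0,0,0],0],[[0,0,0],0],[[0,0,0],0],[[0,0,0],0],[[0,0,0],0],[[0,0,0],0],[[0,0,0],0],[[0,0,0],0]]' --grip 1

```text
time: 16.27
tool_pos: [0.4758, -0.0718, 0.0676]
ee_rot: [-3.142, 0.0, 0.373]
wrist_force: [0.2, 0.0, -1.2]
width: 0.0195
```

Emit:
servo_tool --rows '[[[-0.02,0,-0.02],0],[[-0.15,0,-0.02],0],[[-0.3,0,-0.02],0],[[-0.45,0,-0.02],0],[[-0.55,0,-0.02],0],[[-0.6,0,-0.02],0],[[-0.6,0,-0.02],0]]'

```text
time: 16.85
tool_pos: [0.4301, -0.0897, 0.0693]
ee_rot: [3.141, -0.0, 0.372]
wrist_force: [0.3, 0.3, -0.9]
width: 0.0194
```

Emit:
servo_tool --rows '[[[0,0,-0.3],0],[[0,0,-0.6],0],[[0,0,-0.8],0],[[0,0,-0.8],0]]'

```text
time: 17.18
tool_pos: [0.4339, -0.0901, 0.1375]
ee_rot: [3.136, -0.007, 0.373]
wrist_force: [-0.1, 0.3, -1.0]
width: 0.02
```

```bash
python3 - <<'E'
from h import *
to(*tr(-.028,-.05),.12,TA)
print(tr(-.028,-.05),tr(-.028,.052),tr(.068,-.015))
snap('wrist','w10')
E
```

```text
p [ 0.4339 -0.0901  0.1375] yaw 0.373 shift [-1.756  3.636  0.219] turn 0.210 q6 0.86 t 17.2
[ 0.40920762 -0.41217375] [ 0.40475844 -0.31027084] [ 0.50358957 -0.3730196 ]
```

View pics/w10.png

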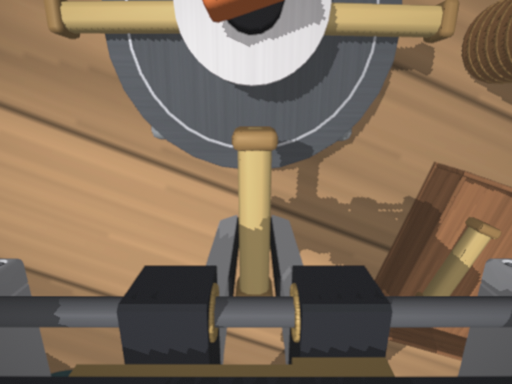

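Emit:
servo_tool --rows '[[[-0.22,0.45,0],0],[[-0.44,0.91,0],0]]'

```text
time: 17.4
tool_pos: [0.4247, -0.1688, 0.1319]
ee_rot: [-3.14, 0.0, 0.379]
wrist_force: [0.7, -0.7, -1.2]
width: 0.0199
```

Emit:
servo_tool --rows '[[[-0.22,0.45,0],0],[[-0.44,0.91,0],0]]'

```text
time: 17.57
tool_pos: [0.4178, -0.2513, 0.1313]
ee_rot: [-3.139, 0.001, 0.375]
wrist_force: [0.5, -0.0, -0.4]
width: 0.0195
```

Emit:
servo_tool --rows '[[[-0.22,0.45,0],0],[[-0.44,0.91,0],0]]'

```text
time: 17.73
tool_pos: [0.4114, -0.3322, 0.1311]
ee_rot: [-3.139, 0.001, 0.373]
wrist_force: [0.9, -0.3, -1.2]
width: 0.0197
```

Emit:
servo_tool --rows '[[[-0.22,0.45,0],0.07],[[-0.44,0.91,0],0.15],[[-0.44,0.91,0],0.21],[[-0.44,0.91,0],0.21],[[-0.44,0.91,0],0.21]]'

```text
time: 18.15
tool_pos: [0.4056, -0.411, 0.131]
ee_rot: [-3.138, 0.002, 0.045]
wrist_force: [0.3, 0.4, -1.2]
width: 0.0197
```

```bash
python3 - <<'E'
from h import *
to(*tr(-.028,-.05),.017,TA)
snap('wrist','w11')
E
```

```text
p [ 0.4056 -0.411   0.131 ] yaw 0.045 shift [0.044 0.017 1.425] turn 0.001 q6 0.63 t 18.1
```

View pics/w11.png

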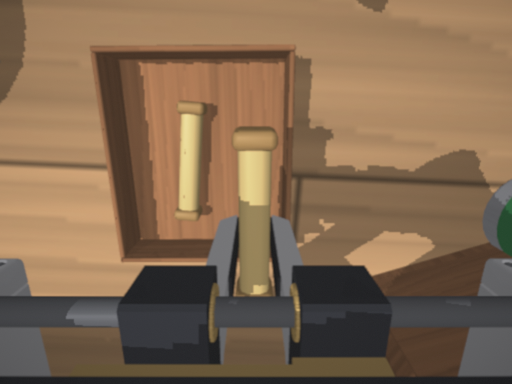

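```bash
python3 - <<'E'
from h import *
np.set_printoptions(precision=4,suppress=True)
q=onz('w11',[(93,48),(297,46),(290,258),(121,262)],.05); print(q,q.mean(0))
s=onz('w11',[(192,106),(187,213)],.028); print('stock',s,s.mean(0))
E
```

```text
[[ 0.5229 -0.2737  0.05  ]
 [ 0.5318 -0.4407  0.05  ]
 [ 0.3387 -0.4501  0.05  ]
 [ 0.3263 -0.2811  0.05  ]] [ 0.4299 -0.3614  0.05  ]
stock [[ 0.4803 -0.3498  0.028 ]
 [ 0.3732 -0.3432  0.028 ]] [ 0.4268 -0.3465  0.028 ]
```

```bash
sed -i 's/TC=np.array(\[.435/TC=np.array([.433/' h.py; python3 - <<'E'
from h import *
to(*tr(-.033,-.052),.0145,TA)
E
```

```text
p [ 0.406  -0.4106  0.1317] yaw 0.046 shift [-0.048  0.046  1.465] turn 0.002 q6 0.64 t 18.2
```

Emit:
servo_tool --rows '[[[-0.03,0.03,0.3],0],[[-0.04,0.04,0.7],0],[[-0.04,0.04,0.95],0],[[-0.04,0.04,0.95],0]]'

```text
time: 18.53
tool_pos: [0.401, -0.4103, 0.0515]
ee_rot: [-3.132, 0.006, 0.047]
wrist_force: [0.4, 0.2, -2.0]
width: 0.0199
```

Emit:
servo_tool --rows '[[[0,0,0.15],0],[[0,0,0.3],0],[[0,0,0.4],0],[[0,0,0.47],0],[[0,0,0.47],0],[[0,0,0.47],0],[[0,0,0.47],0]]'

```text
time: 19.12
tool_pos: [0.4036, -0.4156, 0.0204]
ee_rot: [3.14, -0.001, 0.044]
wrist_force: [-0.4, 0.6, -0.9]
width: 0.0198
```

```bash
python3 - <<'E'
from h import *
to(*tr(-.033,-.052),.0135,TA)
E
```

```text
p [ 0.4036 -0.4156  0.0204] yaw 0.044 shift [-0.015 -0.016  0.086] turn -0.000 q6 0.63 t 19.1
```

Emit:
servo_tool --rows '[[[0,0,0.04],0],[[0,0,0.08],0],[[0,0,0.08],0],[[0,0,0.08],0]]'

```text
time: 19.45
tool_pos: [0.4045, -0.416, 0.0146]
ee_rot: [3.139, -0.003, 0.043]
wrist_force: [3.5, -0.6, 2.4]
width: 0.0195
```

Emit:
servo_tool --rows '[[[0,0,0],0],[[0,0,0],0],[[0,0,0],0],[[0,0,0],0]]' --grip 0.4

```text
time: 19.78
tool_pos: [0.4028, -0.414, 0.0127]
ee_rot: [-3.139, 0.001, 0.044]
wrist_force: [0.7, 3.8, 2.9]
width: 0.0284
```

Emit:
servo_tool --rows '[[[0,0,-0.2],0],[[0,0,-0.6],0],[[0,0,-1],0],[[0,0,-1],0],[[0,0,-1],0]]'

```text
time: 20.2
tool_pos: [0.404, -0.4168, 0.0958]
ee_rot: [3.136, -0.003, 0.043]
wrist_force: [0.6, 0.3, -0.7]
width: 0.0282
```

```bash
python3 - <<'E'
from h import *
snap('wrist','w12')
to(*bay(3,.1),.11,A0+np.pi/2)
E
```

```text
p [ 0.4031 -0.4156  0.0935] yaw 0.043 shift [ 2.61  -3.452 -0.206] turn -1.209 q6 0.63 t 20.2
```

View pics/w12.png

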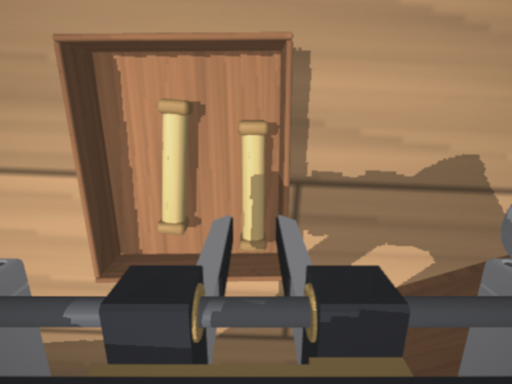

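Emit:
servo_tool --rows '[[[0.06,-0.2,0],0],[[0.06,-0.36,0],0],[[0.06,-0.36,0],0],[[0.06,-0.36,0],0],[[0.06,-0.36,0.4],0],[[0.06,-0.36,0.8],0],[[0.06,-0.36,0.98],0],[[0.06,-0.36,0.98],0],[[0.06,-0.36,0.98],0]]' --grip 1

```text
time: 21.0
tool_pos: [0.4061, -0.3855, 0.0137]
ee_rot: [-3.14, 0.002, 0.044]
wrist_force: [1.1, -0.3, 0.8]
width: 0.0004
```

Emit:
servo_tool --rows '[[[0,0.05,0],0],[[0,0.1,0],0],[[0,0.15,0],0],[[0,0.2,0],0],[[0,0.23,0],0],[[0,0.23,0],0],[[0,0.15,0],0],[[0,0.15,-0.3],0],[[0,0.15,-0.7],0],[[0,0.15,-1],0],[[0,0.15,-1],0],[[0,0.15,-1],0]]'

```text
time: 22.0
tool_pos: [0.408, -0.399, 0.0968]
ee_rot: [3.138, -0.002, 0.044]
wrist_force: [0.1, 0.2, -0.3]
width: 0.0006
```

```bash
python3 - <<'E'
from h import *
snap('wrist','w13');snap('scene','sc13'); crop('sc13',195,175,315,275,6,'sc13c')
to(*bay(3,.1),.13,A0+np.pi/2)
E
```

```text
p [ 0.4067 -0.3974  0.0935] yaw 0.044 shift [ 2.557 -3.226 -0.456] turn -1.209 q6 0.65 t 22.1
```

View pics/w13.png

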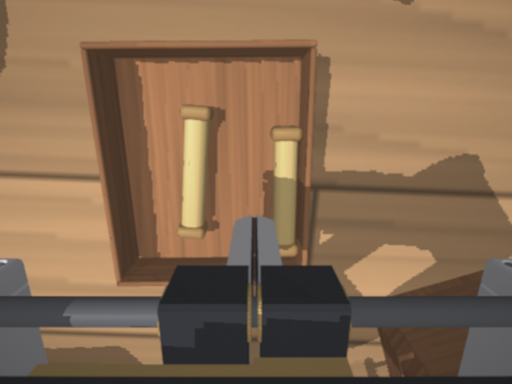

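View pics/sc13c.png

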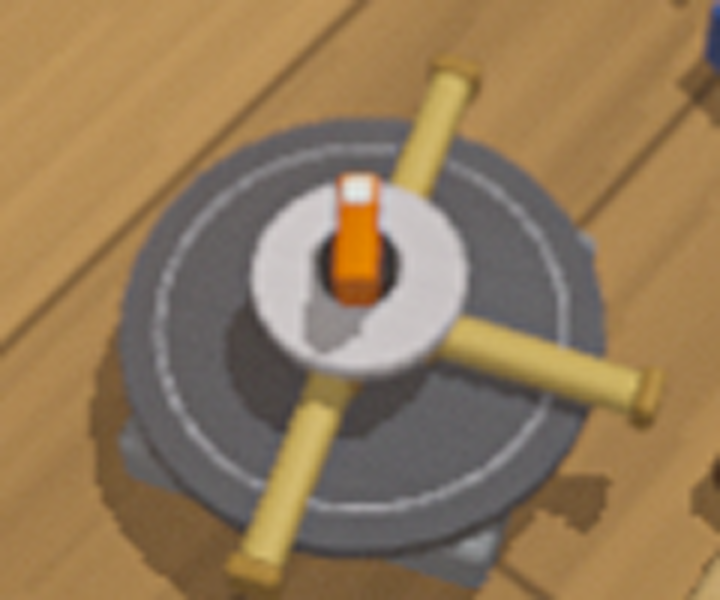

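Emit:
servo_tool --rows '[[[0.1,-0.2,-0.4],0],[[0.2,-0.5,-0.8],-0.1],[[0.3,-0.8,-1],-0.2],[[0.3,-0.8,-1],-0.21]]' --grip -1

```text
time: 22.43
tool_pos: [0.4307, -0.3307, 0.1781]
ee_rot: [3.138, -0.004, 0.382]
wrist_force: [0.1, 0.2, 0.5]
width: 0.0238
```

```bash
python3 - <<'E'
from h import *
to(*bay(0,.097),.18,A0)
E
```

```text
p [ 0.4307 -0.3307  0.1781] yaw 0.382 shift [ 4.119 -2.769 -0.023] turn 0.007 q6 0.43 t 22.4
```

Emit:
servo_tool --rows '[[[0.41,-0.28,-0.1],0],[[0.82,-0.55,-0.2],0]]'

```text
time: 22.6
tool_pos: [0.4723, -0.2677, 0.1885]
ee_rot: [-3.138, 0.003, 0.37]
wrist_force: [0.4, 0.5, -0.0]
width: 0.037
```

Emit:
servo_tool --rows '[[[0.41,-0.28,0],0],[[0.82,-0.55,0],0]]'

```text
time: 22.77
tool_pos: [0.5186, -0.2017, 0.1892]
ee_rot: [-3.14, 0.002, 0.372]
wrist_force: [-0.6, 0.2, -1.2]
width: 0.0501
```

Emit:
servo_tool --rows '[[[0.41,-0.28,0],0],[[0.82,-0.55,0],0]]'

```text
time: 22.93
tool_pos: [0.5634, -0.1364, 0.1883]
ee_rot: [-3.139, 0.003, 0.373]
wrist_force: [0.4, 0.3, 0.0]
width: 0.0638
```

Emit:
servo_tool --rows '[[[0.41,-0.28,0],0],[[0.82,-0.55,0],0]]'

```text
time: 23.1
tool_pos: [0.6084, -0.0715, 0.188]
ee_rot: [-3.139, 0.004, 0.373]
wrist_force: [0.4, -1.3, -0.6]
width: 0.077
```

Emit:
servo_tool --rows '[[[0.41,-0.28,0],0],[[0.82,-0.55,0],0],[[0.82,-0.55,0],0],[[0.82,-0.55,0],0]]'

```text
time: 23.43
tool_pos: [0.6532, -0.0066, 0.1871]
ee_rot: [-3.139, 0.005, 0.377]
wrist_force: [-0.4, -0.5, -0.7]
width: 0.094
```

```bash
python3 - <<'E'
from h import *
to(*bay(0,.097),.064,A0)
snap('wrist','w14')
E
```

```text
p [ 0.6532 -0.0066  0.1871] yaw 0.377 shift [ 0.028 -0.047  1.538] turn 0.003 q6 1.10 t 23.4
```

View pics/w14.png

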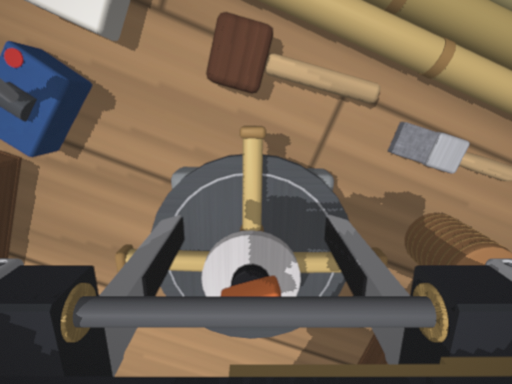

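Emit:
servo_tool --rows '[[[0.02,-0.03,0.4],0],[[0.03,-0.045,0.75],0],[[0.03,-0.045,0.75],0]]'

```text
time: 23.73
tool_pos: [0.6496, -0.0056, 0.1229]
ee_rot: [-3.136, 0.013, 0.371]
wrist_force: [-0.7, 0.2, -1.9]
width: 0.094
```

Emit:
servo_tool --rows '[[[0,0,0.4],0],[[0,0,0.7],0],[[0,0,0.79],0],[[0,0,0.79],0],[[0,0,0.79],0]]'

```text
time: 24.15
tool_pos: [0.6548, -0.0054, 0.0688]
ee_rot: [3.141, -0.001, 0.372]
wrist_force: [-0.1, 0.5, 0.1]
width: 0.0938
```

Emit:
servo_tool --rows '[[[0,0,0],0],[[0,0,0],0],[[0,0,0],0],[[0,0,0],0],[[0,0,0],0],[[0,0,0],0],[[0,0,0],0],[[0,0,0],0],[[0,0,0],0],[[0,0,0],0],[[0,0,0],0],[[0,0,0],0]]' --grip 1

```text
time: 25.15
tool_pos: [0.6545, -0.0043, 0.0676]
ee_rot: [-3.141, 0.0, 0.373]
wrist_force: [0.2, 0.4, 1.0]
width: 0.0198
```

Emit:
servo_tool --rows '[[[0.02,0,-0.02],0],[[0.15,0,-0.02],0],[[0.3,0,-0.02],0],[[0.45,0,-0.02],0],[[0.55,0,-0.02],0],[[0.6,0,-0.02],0],[[0.6,0,-0.02],0]]'

```text
time: 25.73
tool_pos: [0.6997, 0.0134, 0.0688]
ee_rot: [-3.142, 0.0, 0.374]
wrist_force: [-0.3, 0.5, -1.8]
width: 0.0196
```

Emit:
servo_tool --rows '[[[0,0,-0.3],0],[[0,0,-0.6],0],[[0,0,-0.9],0],[[0,0,-1],0],[[0,0,-1],0]]'

```text
time: 26.15
tool_pos: [0.7007, 0.0128, 0.1532]
ee_rot: [3.139, -0.006, 0.373]
wrist_force: [-0.5, -0.2, -0.9]
width: 0.0196
```

Emit:
servo_tool --rows '[[[0,0,-0.3],0],[[0,0,-0.6],0],[[0,0,-0.75],0],[[0,0,-0.75],0]]'

```text
time: 26.48
tool_pos: [0.7003, 0.0129, 0.212]
ee_rot: [3.139, -0.005, 0.373]
wrist_force: [0.6, -0.1, -0.3]
width: 0.0202
```

```bash
python3 - <<'E'
from h import *
to(*tr(-.035,-.02),.17,TA)
snap('wrist','w15')
E
```

```text
p [0.7003 0.0129 0.212 ] yaw 0.373 shift [-5.31   3.229  0.525] turn 0.210 q6 1.14 t 26.5
```

View pics/w15.png

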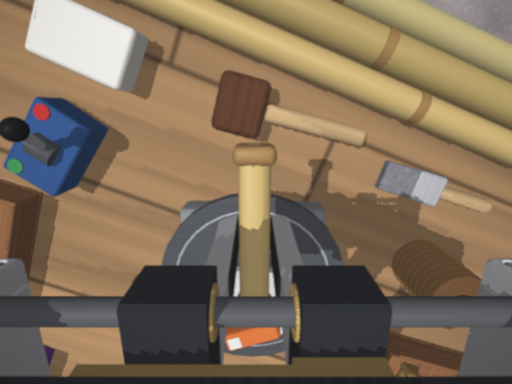

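Emit:
servo_tool --rows '[[[-0.37,0.23,0],0],[[-0.74,0.46,0],0]]'

```text
time: 26.7
tool_pos: [0.6565, -0.0418, 0.205]
ee_rot: [-3.139, 0.005, 0.377]
wrist_force: [0.9, -0.3, -0.6]
width: 0.0198
```

Emit:
servo_tool --rows '[[[-0.37,0.23,0],0],[[-0.74,0.46,0],0]]'

```text
time: 26.87
tool_pos: [0.6137, -0.0992, 0.2057]
ee_rot: [-3.139, 0.004, 0.374]
wrist_force: [-0.3, -0.5, -1.0]
width: 0.0192
```

Emit:
servo_tool --rows '[[[-0.37,0.23,0],0],[[-0.74,0.46,0],0]]'

```text
time: 27.03
tool_pos: [0.5719, -0.1552, 0.2061]
ee_rot: [-3.139, 0.004, 0.374]
wrist_force: [-0.6, -0.8, -0.4]
width: 0.0197
```

Emit:
servo_tool --rows '[[[-0.37,0.23,0],0],[[-0.74,0.46,0],0]]'

```text
time: 27.2
tool_pos: [0.5302, -0.2109, 0.2062]
ee_rot: [-3.138, 0.003, 0.374]
wrist_force: [-0.2, -0.7, -0.3]
width: 0.0194
```

Emit:
servo_tool --rows '[[[-0.37,0.23,0],0],[[-0.74,0.46,0],0]]'

```text
time: 27.37
tool_pos: [0.4885, -0.2667, 0.2063]
ee_rot: [-3.138, 0.003, 0.374]
wrist_force: [0.1, -0.6, -0.7]
width: 0.0196
```

Emit:
servo_tool --rows '[[[-0.37,0.23,0],0],[[-0.74,0.46,0],0]]'

```text
time: 27.53
tool_pos: [0.4469, -0.3224, 0.2064]
ee_rot: [-3.138, 0.002, 0.373]
wrist_force: [1.2, 0.6, -1.3]
width: 0.02
```

Emit:
servo_tool --rows '[[[-0.37,0.23,0.1],0.07],[[-0.74,0.46,0.4],0.15],[[-0.74,0.46,0.8],0.21],[[-0.74,0.46,0.8],0.21],[[-0.74,0.46,0.8],0.21]]'

```text
time: 27.95
tool_pos: [0.4054, -0.3759, 0.141]
ee_rot: [-3.134, 0.005, 0.045]
wrist_force: [0.2, 1.1, -0.2]
width: 0.0196
```

```bash
python3 - <<'E'
from h import *
to(*tr(-.0225,-.024),.0135,TA)
snap('wrist','w16')
E
```

```text
p [ 0.4054 -0.3759  0.141 ] yaw 0.045 shift [0.072 0.129 1.594] turn 0.001 q6 0.68 t 27.9
```

View pics/w16.png

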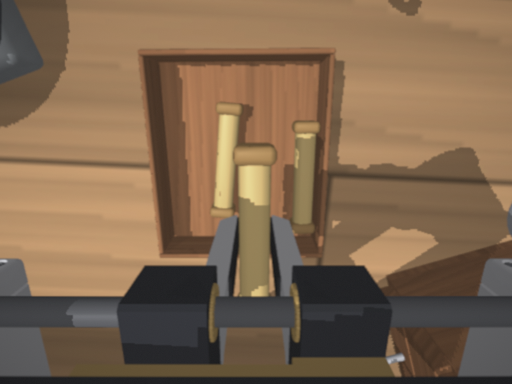

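```bash
python3 - <<'E'
from h import *
np.set_printoptions(precision=4,suppress=True)
for n,l in (('stock',[(230,108),(223,211)]),('s1',[(307,127),(303,229)])):
    s=onz('w16',l,.03)[:,:2]-TC; c,si=np.cos(TA),np.sin(TA)
    print(n,np.c_[s[:,0]*c+s[:,1]*si, -s[:,0]*si+s[:,1]*c])
E
```

```text
stock [[ 0.0467  0.0099]
 [-0.0588  0.0196]]
s1 [[ 0.0289 -0.0649]
 [-0.0792 -0.0662]]
```

Emit:
servo_tool --rows '[[[0.05,0.08,0.3],0],[[0.07,0.14,0.7],0],[[0.07,0.14,0.95],0],[[0.07,0.14,0.95],0],[[0.07,0.14,0.95],0]]'

```text
time: 28.42
tool_pos: [0.4144, -0.3882, 0.07]
ee_rot: [-3.142, -0.0, 0.047]
wrist_force: [0.9, -0.9, 0.4]
width: 0.0194
```

```bash
python3 - <<'E'
from h import *
to(*tr(-.0225,-.025),.0135,TA)
E
```

```text
p [ 0.4144 -0.3882  0.07  ] yaw 0.047 shift [-0.034 -0.017  0.706] turn 0.002 q6 0.67 t 28.4
```

Emit:
servo_tool --rows '[[[-0.01,0,0.3],0],[[-0.02,-0.01,0.5],0],[[-0.03,-0.01,0.6],0],[[-0.03,-0.01,0.69],0],[[-0.03,-0.01,0.69],0],[[-0.03,-0.01,0.69],0],[[-0.03,-0.01,0.69],0]]'

```text
time: 29.0
tool_pos: [0.4118, -0.3889, 0.0157]
ee_rot: [3.139, -0.002, 0.044]
wrist_force: [0.1, 0.1, -0.5]
width: 0.0197
```

Emit:
servo_tool --rows '[[[0,0,0.02],0],[[0,0,0.02],0],[[0,0,0.02],0],[[0,0,0.02],0],[[0,0,0.02],0]]' --grip 0.4

```text
time: 29.42
tool_pos: [0.411, -0.3883, 0.0126]
ee_rot: [3.141, -0.0, 0.043]
wrist_force: [-0.1, 0.1, -0.8]
width: 0.0287
```

Emit:
servo_tool --rows '[[[0,0,-0.2],0],[[0,0,-0.6],0],[[0,0,-1],0],[[0,0,-1],0],[[0,0,-1],0]]'

```text
time: 29.83
tool_pos: [0.4123, -0.3897, 0.0955]
ee_rot: [3.137, -0.004, 0.043]
wrist_force: [0.2, -0.4, -0.8]
width: 0.0281
```

```bash
python3 - <<'E'
from h import *
to(*bay(3,.095),.18,A0+np.pi/2)
snap('wrist','w17');snap('scene','sc17'); crop('sc17',195,175,315,275,6,'sc17c')
E
```

```text
p [ 0.4123 -0.3897  0.0955] yaw 0.043 shift [ 2.463 -3.192 -1.057] turn -1.209 q6 0.67 t 29.8
```

View pics/w17.png

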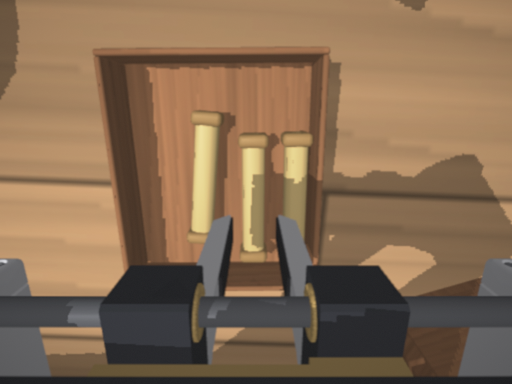

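View pics/sc17c.png

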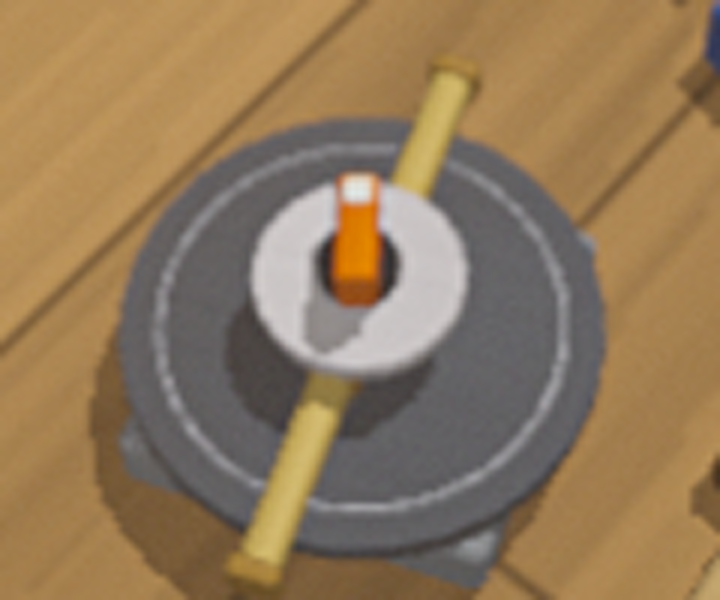

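Emit:
servo_tool --rows '[[[0,0,-0.4],0],[[0,0,-0.8],-0.08],[[0,0,-1],-0.16],[[0,0,-1],-0.24],[[0,0,-1],-0.32],[[0,0,-1],-0.4],[[0,0,-1],-0.48],[[0,0,-1],-0.56],[[0,0,-1],-0.64],[[0,0,-1],-0.72],[[0,0,-1],-0.8],[[0,0,-1],-0.8]]' --grip -1

```text
time: 30.93
tool_pos: [0.4103, -0.3874, 0.1699]
ee_rot: [-3.138, -0.002, 1.302]
wrist_force: [-0.9, 0.6, -0.5]
width: 0.0941
```

Emit:
servo_tool --rows '[[[0,0,0],-0.41],[[0,0,0],-0.41],[[0,0,0],-0.41],[[0,0,0],-0.41],[[0,0,0],-0.41],[[0,0,0],-0.41],[[0,0,0],-0.41]]'

```text
time: 31.52
tool_pos: [0.4106, -0.3878, 0.1711]
ee_rot: [-3.141, -0.002, 1.94]
wrist_force: [-0.4, 0.5, -0.6]
width: 0.0938
```

```bash
python3 - <<'E'
from h import *
to(*bay(3,.095),.185,A0+np.pi/2)
E
```

```text
p [ 0.4106 -0.3878  0.1711] yaw 1.940 shift [ 2.206  3.366 -0.173] turn -0.002 q6 -1.23 t 31.5
```

4 calls of (.55,.84) → 80 mm each.

Emit:
servo_tool --rows '[[[0.28,0.42,-0.1],0],[[0.55,0.84,-0.2],0]]'

```text
time: 31.68
tool_pos: [0.4565, -0.3229, 0.187]
ee_rot: [-3.14, -0.003, 1.935]
wrist_force: [1.4, -0.3, -0.6]
width: 0.0941
```

Emit:
servo_tool --rows '[[[0.28,0.42,0],0],[[0.55,0.84,0],0]]'

```text
time: 31.85
tool_pos: [0.5048, -0.256, 0.1887]
ee_rot: [3.141, 0.001, 1.938]
wrist_force: [0.6, -0.2, 0.6]
width: 0.0943
```

Emit:
servo_tool --rows '[[[0.28,0.42,0],0],[[0.55,0.84,0],0]]'

```text
time: 32.02
tool_pos: [0.5512, -0.1899, 0.188]
ee_rot: [-3.141, -0.0, 1.939]
wrist_force: [1.0, -1.5, 0.3]
width: 0.094
```

Emit:
servo_tool --rows '[[[0.28,0.42,0],0],[[0.55,0.84,0],0],[[0.55,0.84,0],0],[[0.55,0.84,0],0]]'

```text
time: 32.35
tool_pos: [0.5976, -0.1242, 0.1873]
ee_rot: [-3.14, -0.001, 1.945]
wrist_force: [0.2, -0.4, 0.3]
width: 0.0941
```

```bash
python3 - <<'E'
from h import *
to(*bay(3,.095),.064,A0+np.pi/2)
snap('wrist','w18')
E
```

```text
p [ 0.5976 -0.1242  0.1873] yaw 1.945 shift [-0.023 -0.003  1.541] turn 0.001 q6 -0.67 t 32.4
```

View pics/w18.png

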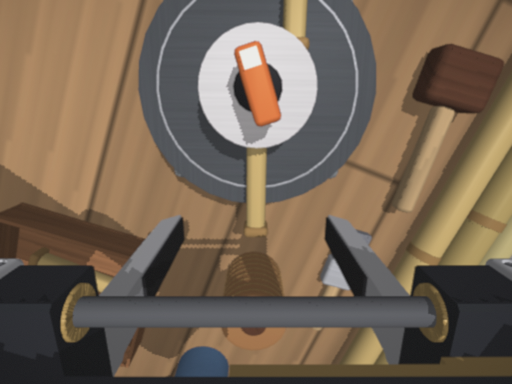

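D is in place at (256,190). Stick B has been knocked aside, with its inner end now at about (297,40). I'll take D first, then look at B.

Emit:
servo_tool --rows '[[[-0.02,0,0.4],0],[[-0.02,0,0.75],0],[[-0.02,0,0.75],0]]'

```text
time: 32.65
tool_pos: [0.593, -0.1283, 0.1215]
ee_rot: [-3.131, -0.007, 1.94]
wrist_force: [-1.5, -0.0, -1.1]
width: 0.0938
```

Emit:
servo_tool --rows '[[[0,0,0.4],0],[[0,0,0.7],0],[[0,0,0.79],0],[[0,0,0.79],0],[[0,0,0.79],0]]'

```text
time: 33.07
tool_pos: [0.598, -0.1287, 0.0666]
ee_rot: [3.141, 0.001, 1.942]
wrist_force: [-0.4, 0.3, 0.2]
width: 0.0939
```

Emit:
servo_tool --rows '[[[0,0,0],0],[[0,0,0],0],[[0,0,0],0],[[0,0,0],0],[[0,0,0],0],[[0,0,0],0],[[0,0,0],0],[[0,0,0],0],[[0,0,0],0],[[0,0,0],0],[[0,0,0],0],[[0,0,0],0]]' --grip 1

```text
time: 34.07
tool_pos: [0.5978, -0.1277, 0.0652]
ee_rot: [3.141, 0.0, 1.944]
wrist_force: [1.2, -1.0, -0.1]
width: 0.0196
```

Emit:
servo_tool --rows '[[[-0.02,0,-0.02],0],[[-0.15,0,-0.02],0],[[-0.3,0,-0.02],0],[[-0.4,0,-0.02],0],[[-0.48,0,-0.02],0],[[-0.48,0,-0.02],0],[[-0.48,0,-0.02],0]]'

```text
time: 34.65
tool_pos: [0.6117, -0.1642, 0.0665]
ee_rot: [-3.141, -0.001, 1.943]
wrist_force: [-0.6, 0.8, -0.2]
width: 0.0195
```

Emit:
servo_tool --rows '[[[0,0,-0.3],0],[[0,0,-0.6],0],[[0,0,-0.9],0],[[0,0,-1],0],[[0,0,-1],0]]'

```text
time: 35.07
tool_pos: [0.6133, -0.1638, 0.1503]
ee_rot: [3.137, 0.004, 1.944]
wrist_force: [0.4, 0.5, -1.2]
width: 0.0196
```

```bash
python3 - <<'E'
from h import *
to(*tr(.068,-.015),.13,TA+np.pi/2)
snap('wrist','w19');snap('scene','sc19'); crop('sc19',195,135,335,275,5,'sc19c')
E
```

```text
p [ 0.6133 -0.1638  0.1503] yaw 1.944 shift [-1.925 -2.255  0.254] turn 0.210 q6 -0.72 t 35.1
```

View pics/w19.png

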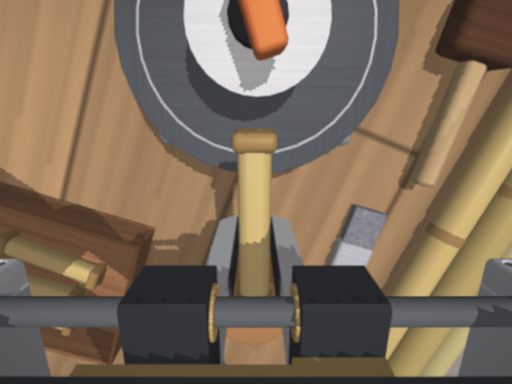

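View pics/sc19c.png

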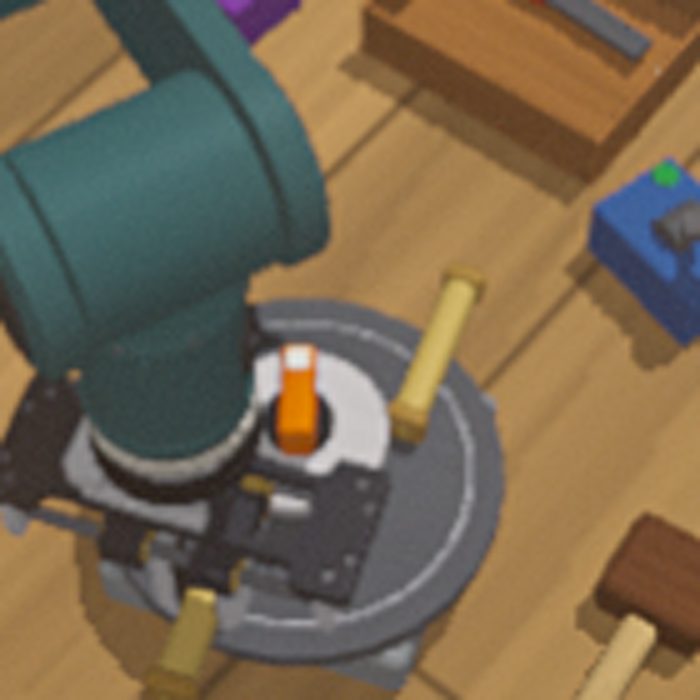

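Emit:
servo_tool --rows '[[[-0.32,-0.38,0],0],[[-0.65,-0.75,0],0],[[-0.65,-0.75,0],0]]'

```text
time: 35.42
tool_pos: [0.5707, -0.2389, 0.1438]
ee_rot: [-3.135, -0.0, 1.938]
wrist_force: [0.5, 0.4, -1.0]
width: 0.0197
```

Emit:
servo_tool --rows '[[[-0.32,-0.38,0],0],[[-0.65,-0.75,0],0],[[-0.65,-0.75,0],0]]'

```text
time: 35.67
tool_pos: [0.5337, -0.3092, 0.144]
ee_rot: [-3.136, -0.001, 1.937]
wrist_force: [0.1, 0.0, -0.8]
width: 0.0196
```

Emit:
servo_tool --rows '[[[-0.32,-0.38,0],0.07],[[-0.65,-0.75,0],0.15],[[-0.65,-0.75,0],0.21],[[-0.65,-0.75,0],0.21],[[-0.65,-0.75,0],0.21]]'

```text
time: 36.08
tool_pos: [0.5006, -0.3734, 0.1448]
ee_rot: [-3.14, -0.003, 1.616]
wrist_force: [0.5, 0.6, -1.1]
width: 0.0198
```

```bash
python3 - <<'E'
from h import *
to(*tr(.0665,-.0215),.012,TA+np.pi/2)
snap('wrist','w20');snap('scene','sc20'); crop('sc20',90,220,240,340,5,'sc20c')
E
```

```text
p [ 0.5006 -0.3734  0.1448] yaw 1.616 shift [-0.077 -0.006  1.661] turn 0.001 q6 -0.78 t 36.1
```

View pics/w20.png

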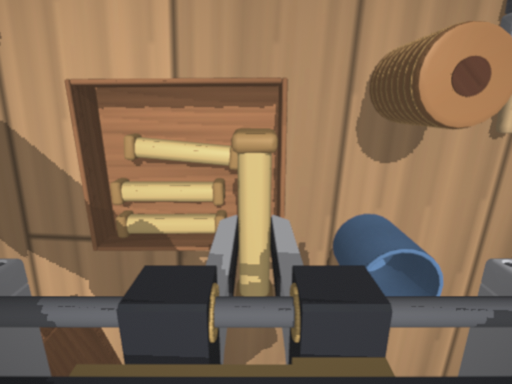

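View pics/sc20c.png

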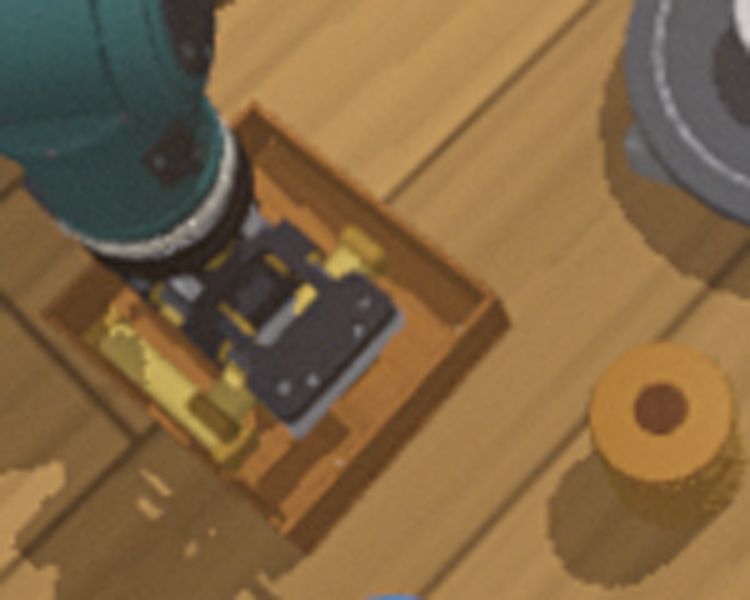

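```bash
python3 - <<'E'
from h import *
np.set_printoptions(precision=4,suppress=True)
def uv(P): s=P[:,:2]-TC; c,si=np.cos(TA),np.sin(TA); return np.c_[s[:,0]*c+s[:,1]*si, -s[:,0]*si+s[:,1]*c]
print('rim outer corners',uv(onz('w20',[(287,79),(67,81),(95,249)],.05)))
print('inner right rim',uv(onz('w20',[(275,85)],.05)))
print('ends',uv(onz('w20',[(241,155),(224,192),(226,222)],.028)))
print('tcp',uv(np.array([[.5006,-.3734,0]])))
E
```

```text
rim outer corners [[ 0.0953  0.0855]
 [-0.1003  0.0837]
 [-0.0993 -0.0813]]
inner right rim [[0.0848 0.0805]]
ends [[ 0.0528  0.0139]
 [ 0.0344 -0.0257]
 [ 0.0357 -0.0599]]
tcp [[ 0.067  -0.0153]]
```

```bash
python3 - <<'E'
from h import *
crop('w20',195,65,305,165,7,'w20c'); crop('scene0',90,230,240,335,5,'x')
np.set_printoptions(precision=4,suppress=True)
def uv(P): s=P[:,:2]-TC; c,si=np.cos(TA),np.sin(TA); return np.c_[s[:,0]*c+s[:,1]*si, -s[:,0]*si+s[:,1]*c]
print(uv(onz('scene0',[(90+(a+.5)/5-.5,230+(b+.5)/5-.5) for a,b in [(255,57),(47,265),(290,490),(500,255),(487,258),(289,480)]],.05)))
E
```

```text
[[-0.0976  0.0817]
 [-0.0973 -0.0825]
 [ 0.102  -0.0827]
 [ 0.1013  0.082 ]
 [ 0.0968  0.0763]
 [ 0.0978 -0.0793]]
```

View pics/w20c.png

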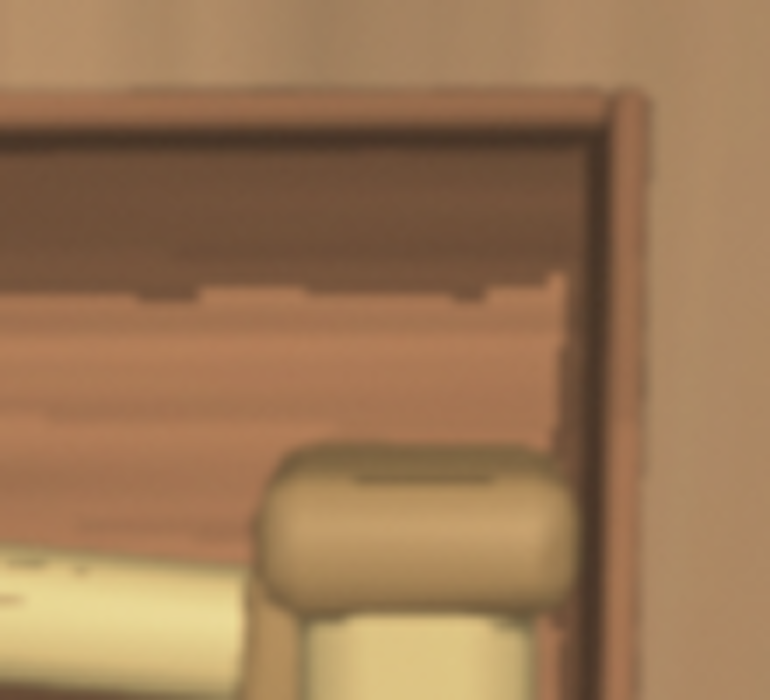

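```bash
python3 - <<'E'
from h import *
to(*tr(.065,-.0215),.06,TA+np.pi/2)
E
```

```text
p [ 0.5013 -0.3729  0.1457] yaw 1.618 shift [-0.083 -0.035  1.071] turn 0.002 q6 -0.78 t 36.2
```

Emit:
servo_tool --rows '[[[-0.05,-0.02,0.3],0],[[-0.08,-0.03,0.7],0],[[-0.08,-0.03,0.95],0],[[-0.08,-0.03,0.95],0],[[-0.08,-0.03,0.95],0],[[-0.08,-0.03,0.95],0]]'

```text
time: 36.68
tool_pos: [0.5001, -0.3807, 0.0725]
ee_rot: [3.14, 0.002, 1.616]
wrist_force: [-0.2, -0.3, -0.2]
width: 0.02
```

```bash
python3 - <<'E'
from h import *
to(*tr(.065,-.0215),.011,TA+np.pi/2)
snap('wrist','w21')
E
```

```text
p [ 0.5001 -0.3807  0.0725] yaw 1.616 shift [ 0.014 -0.015  0.768] turn 0.001 q6 -0.79 t 36.7
```

View pics/w21.png

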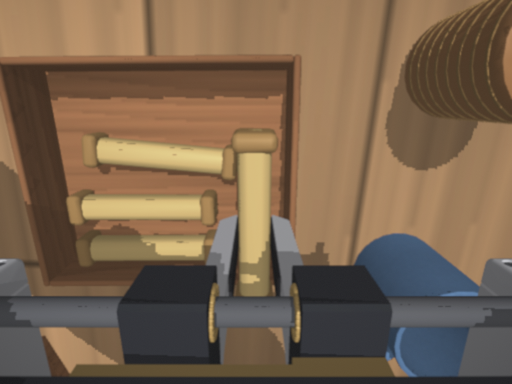

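Emit:
servo_tool --rows '[[[0.01,-0.01,0.2],0],[[0.01,-0.01,0.4],0],[[0.01,-0.01,0.55],0],[[0.01,-0.01,0.65],0],[[0.01,-0.01,0.72],0],[[0.01,-0.01,0.74],0],[[0.01,-0.01,0.74],0],[[0.01,-0.01,0.74],0]]'

```text
time: 37.4
tool_pos: [0.5015, -0.385, 0.0268]
ee_rot: [3.132, 0.014, 1.615]
wrist_force: [-10.6, 6.2, 39.2]
width: 0.0196
```

Emit:
servo_tool --rows '[[[0,0,0.02],0],[[0,0,0.02],0],[[0,0,0.02],0],[[0,0,0.02],0],[[0,0,0.02],0]]' --grip 0.46

```text
time: 37.82
tool_pos: [0.4983, -0.3801, 0.0097]
ee_rot: [3.141, -0.0, 1.615]
wrist_force: [0.6, 0.0, 0.3]
width: 0.0254
```

Emit:
servo_tool --rows '[[[0,0,-0.2],0],[[0,0,-0.5],0],[[0,0,-0.9],0],[[0,0,-1],0],[[0,0,-1],0]]'

```text
time: 38.23
tool_pos: [0.4995, -0.3816, 0.0931]
ee_rot: [3.137, 0.004, 1.614]
wrist_force: [0.6, 0.3, -1.0]
width: 0.0253
```

Emit:
servo_tool --rows '[[[0,0,-0.5],0],[[0,0,-1],0],[[0,0,-1],0]]' --grip -1

```text
time: 38.48
tool_pos: [0.5003, -0.3822, 0.1768]
ee_rot: [3.134, 0.008, 1.614]
wrist_force: [0.3, -0.7, 1.4]
width: 0.0417
```

```bash
python3 - <<'E'
from h import *
snap('wrist','w22');snap('scene','sc22'); crop('sc22',195,135,335,275,5,'sc22c')
o=robot.get_obs();print(o['tool_pos'])
E
```

```text
[ 0.49842723 -0.38058274  0.17040742]
```

View pics/w22.png

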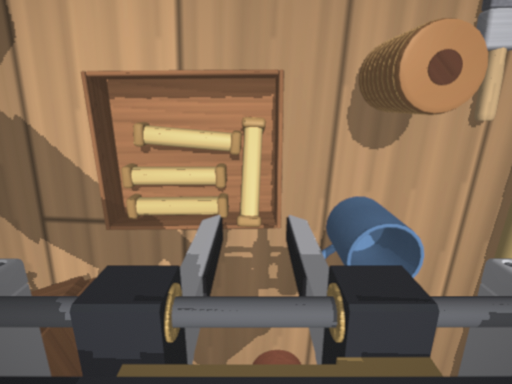

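View pics/sc22c.png

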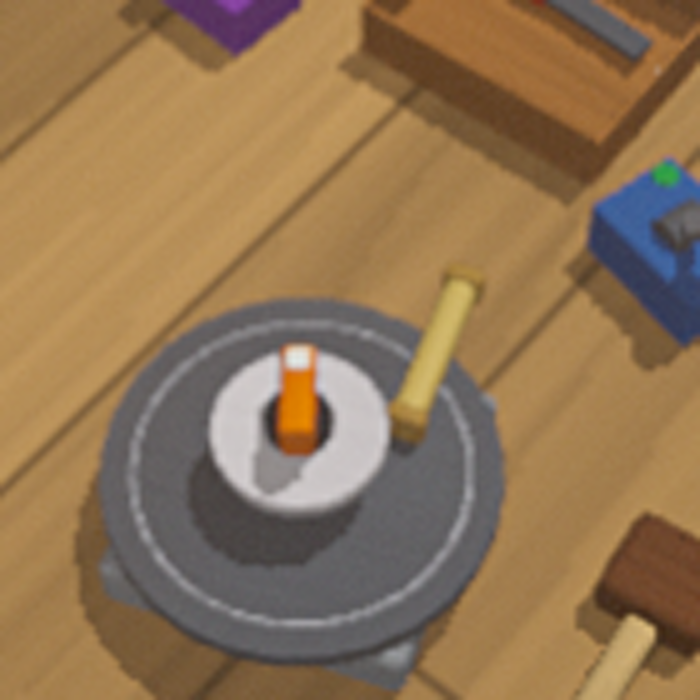

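```bash
python3 - <<'E'
from h import *
np.set_printoptions(precision=4,suppress=True)
p=onz('sc22',[(195+a/5,135+b/5) for a,b in [(464,280),(408,413)]],.083);print(p,p.mean(0));d=p[0]-p[1];print(np.degrees(np.arctan2(d[1],d[0])),np.linalg.norm(d))
print(np.linalg.norm(p[:,:2]-C,axis=1))
m=p.mean(0); to(m[0],m[1],.185,np.arctan2(d[1],d[0]))
E
```

```text
[[0.5691 0.1136 0.083 ]
 [0.6009 0.0197 0.083 ]] [0.585  0.0666 0.083 ]
108.73603595569475 0.09912384370473785
[0.1512 0.0683]
p [ 0.4984 -0.3806  0.1704] yaw 1.614 shift [ 5.538  1.324 -0.182] turn -0.180 q6 -0.79 t 38.6
```

Emit:
servo_tool --rows '[[[0.46,0.11,-0.2],0],[[0.92,0.22,-0.3],0]]' --grip -1

```text
time: 38.75
tool_pos: [0.5109, -0.3058, 0.1902]
ee_rot: [-3.136, -0.004, 1.61]
wrist_force: [0.8, -0.3, 1.1]
width: 0.0632
```

Emit:
servo_tool --rows '[[[0.46,0.11,0],0],[[0.92,0.22,0],0]]'

```text
time: 38.92
tool_pos: [0.5259, -0.2298, 0.1909]
ee_rot: [-3.138, -0.002, 1.613]
wrist_force: [-0.2, 0.6, -0.1]
width: 0.0766
```

Emit:
servo_tool --rows '[[[0.46,0.11,0],0],[[0.92,0.22,0],0]]'

```text
time: 39.08
tool_pos: [0.5398, -0.1551, 0.1901]
ee_rot: [-3.136, -0.002, 1.614]
wrist_force: [1.1, -0.0, 0.6]
width: 0.0898
```

Emit:
servo_tool --rows '[[[0.46,0.11,0],0],[[0.92,0.22,0],0]]'

```text
time: 39.25
tool_pos: [0.5541, -0.0808, 0.19]
ee_rot: [-3.135, -0.002, 1.614]
wrist_force: [0.0, -0.3, 0.3]
width: 0.0945
```

Emit:
servo_tool --rows '[[[0.46,0.11,0],0],[[0.92,0.22,0],0]]'

```text
time: 39.42
tool_pos: [0.5685, -0.0067, 0.19]
ee_rot: [-3.135, -0.001, 1.614]
wrist_force: [0.9, 0.8, -1.3]
width: 0.094
```

Emit:
servo_tool --rows '[[[0.46,0.11,0],-0.07],[[0.92,0.22,0],-0.14],[[0.92,0.22,0],-0.18],[[0.92,0.22,0],-0.18],[[0.92,0.22,0],-0.18]]'

```text
time: 39.83
tool_pos: [0.5831, 0.0657, 0.1907]
ee_rot: [-3.136, -0.001, 1.896]
wrist_force: [-0.3, 0.1, 0.2]
width: 0.0941
```

```bash
python3 - <<'E'
from h import *
snap('wrist','w23'); to(.585,.0666,.064,1.898)
E
```

```text
p [0.5834 0.065  0.1915] yaw 1.895 shift [0.013 0.026 1.593] turn -0.002 q6 -0.31 t 39.9
```

View pics/w23.png

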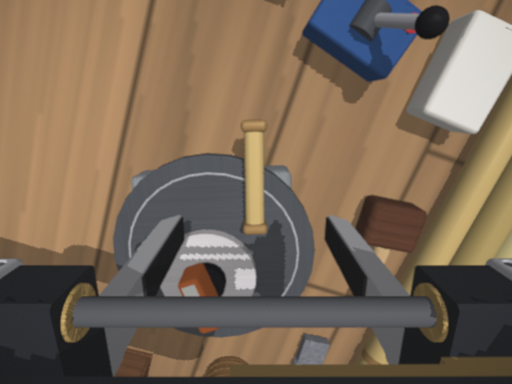

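Emit:
servo_tool --rows '[[[0.01,0.01,0.4],0],[[0.01,0.015,0.8],0],[[0.01,0.015,0.8],0]]'

```text
time: 40.13
tool_pos: [0.5804, 0.0651, 0.1217]
ee_rot: [-3.127, -0.004, 1.894]
wrist_force: [-1.2, 0.1, -1.5]
width: 0.0937
```

Emit:
servo_tool --rows '[[[0,0,0.4],0],[[0,0,0.7],0],[[0,0,0.79],0],[[0,0,0.79],0],[[0,0,0.79],0]]'

```text
time: 40.55
tool_pos: [0.5858, 0.0661, 0.068]
ee_rot: [3.141, 0.0, 1.896]
wrist_force: [-0.5, 0.2, 0.5]
width: 0.094
```

Emit:
servo_tool --rows '[[[0,0,0],0],[[0,0,0],0],[[0,0,0],0],[[0,0,0],0],[[0,0,0],0],[[0,0,0],0],[[0,0,0],0],[[0,0,0],0],[[0,0,0],0],[[0,0,0],0],[[0,0,0],0],[[0,0,0],0]]' --grip 1

```text
time: 41.55
tool_pos: [0.5849, 0.0667, 0.0667]
ee_rot: [-3.141, -0.0, 1.897]
wrist_force: [0.2, -0.3, 0.6]
width: 0.0195
```

Emit:
servo_tool --rows '[[[0.03,0,-0.03],0],[[0.1,0,-0.05],0],[[0.15,0,-0.1],0],[[0.15,0,-0.4],0],[[0.15,0,-0.8],0],[[0.15,0,-1],0],[[0.15,0,-1],0]]'

```text
time: 42.13
tool_pos: [0.5841, 0.0789, 0.1527]
ee_rot: [3.132, 0.003, 1.898]
wrist_force: [0.1, -0.1, -0.7]
width: 0.0198
```

Emit:
servo_tool --rows '[[[0,0,-0.4],0],[[0,0,-0.8],0],[[0,0,-0.8],0],[[0,0,-0.8],0]]'

```text
time: 42.47
tool_pos: [0.5822, 0.0785, 0.2122]
ee_rot: [3.138, 0.001, 1.897]
wrist_force: [0.2, 0.6, -2.2]
width: 0.0199
```

```bash
python3 - <<'E'
from h import *
snap('wrist','w24'); to(*tr(-.03,.053),.2,TA)
E
```

```text
p [0.5811 0.0784 0.2099] yaw 1.897 shift [-3.867 -3.691  0.124] turn 1.180 q6 -0.29 t 42.5
```

View pics/w24.png

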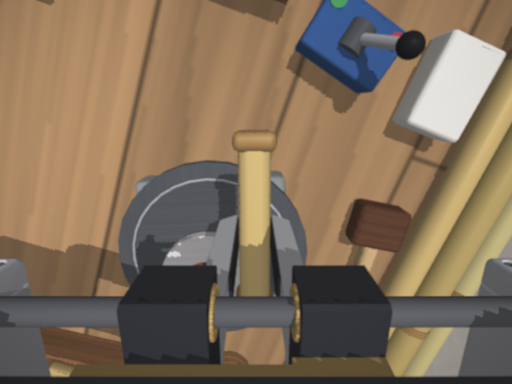

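Emit:
servo_tool --rows '[[[0,0,0],0.08],[[0,0,0],0.16],[[0,0,0],0.24],[[0,0,0],0.32],[[0,0,0],0.4],[[0,0,0],0.48],[[0,0,0],0.56],[[0,0,0],0.64],[[0,0,0],0.72],[[0,0,0],0.8],[[0,0,0],0.8]]'

```text
time: 43.43
tool_pos: [0.58, 0.0782, 0.2073]
ee_rot: [-3.138, 0.005, 0.638]
wrist_force: [-0.3, -0.2, -0.8]
width: 0.0196
```

Emit:
servo_tool --rows '[[[0,0,0],0.08],[[0,0,0],0.16],[[0,0,0],0.24],[[0,0,0],0.32],[[0,0,0],0.38],[[0,0,0],0.38],[[0,0,0],0.38]]'

```text
time: 44.02
tool_pos: [0.5806, 0.0782, 0.209]
ee_rot: [-3.142, 0.003, 0.048]
wrist_force: [-1.0, 0.3, -1.0]
width: 0.0198
```

```bash
python3 - <<'E'
from h import *
to(*tr(-.03,.053),.2,TA)
E
```

```text
p [0.5806 0.0782 0.209 ] yaw 0.048 shift [-2.479  4.731  0.112] turn 0.003 q6 1.56 t 44.0
```

Emit:
servo_tool --rows '[[[-0.22,0.42,0],0],[[-0.44,0.84,0],0],[[-0.49,0.945,0],0]]'

```text
time: 44.27
tool_pos: [0.5435, -0.0025, 0.2101]
ee_rot: [3.139, 0.003, 0.044]
wrist_force: [-0.2, -0.1, -1.5]
width: 0.02
```

Emit:
servo_tool --rows '[[[-0.22,0.42,0],0],[[-0.44,0.84,0],0],[[-0.49,0.945,0],0]]'

```text
time: 44.52
tool_pos: [0.5077, -0.0798, 0.2104]
ee_rot: [3.139, 0.002, 0.042]
wrist_force: [0.5, 0.4, -0.6]
width: 0.0195
```

Emit:
servo_tool --rows '[[[-0.22,0.42,0],0],[[-0.44,0.84,0],0],[[-0.49,0.945,0],0]]'

```text
time: 44.77
tool_pos: [0.472, -0.1568, 0.2104]
ee_rot: [3.14, 0.001, 0.042]
wrist_force: [0.5, 0.1, -1.1]
width: 0.0198
```

Emit:
servo_tool --rows '[[[-0.22,0.42,0],0],[[-0.44,0.84,0],0],[[-0.49,0.945,0],0]]'

```text
time: 45.02
tool_pos: [0.4364, -0.2339, 0.2104]
ee_rot: [3.14, 0.001, 0.041]
wrist_force: [0.5, 0.3, -0.6]
width: 0.0196
```

Emit:
servo_tool --rows '[[[-0.22,0.42,0.2],0],[[-0.44,0.84,0.5],0],[[-0.49,0.945,0.8],0],[[-0.49,0.945,0.8],0],[[-0.49,0.945,0.8],0]]'

```text
time: 45.43
tool_pos: [0.4016, -0.3067, 0.145]
ee_rot: [-3.137, 0.002, 0.044]
wrist_force: [-0.0, -0.3, 0.1]
width: 0.02
```

```bash
python3 - <<'E'
from h import *
to(*tr(-.03,.053),.07,TA); snap('wrist','w25')
E
```

```text
p [ 0.4016 -0.3067  0.145 ] yaw 0.044 shift [-0.013  0.033  0.937] turn 0.000 q6 0.76 t 45.4
```

View pics/w25.png

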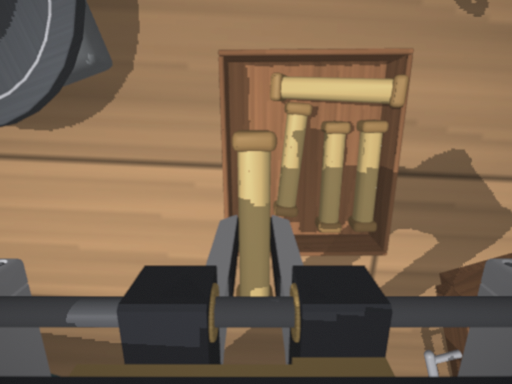

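```bash
cat >> h.py <<'E'
def uv(P): s=P[:,:2]-TC; c,si=np.cos(TA),np.sin(TA); return np.c_[s[:,0]*c+s[:,1]*si, -s[:,0]*si+s[:,1]*c]
E
python3 - <<'E'
from h import *
np.set_printoptions(precision=4,suppress=True)
print('rimL outer/inner/right outer',uv(onz('w25',[(220,52),(229,58),(410,52),(404,60)],.05)))
print('stock ends c',uv(onz('w25',[(299,110),(287,210)],.03)),'D left low corner',uv(onz('w25',[(273,98)],.03)))
E
```

```text
rimL outer/inner/right outer [[ 0.0934  0.085 ]
 [ 0.0886  0.0773]
 [ 0.0934 -0.0792]
 [ 0.087  -0.0749]]
stock ends c [[ 0.0445  0.0118]
 [-0.0593  0.0203]] D left low corner [[0.0557 0.0373]]
```

Emit:
servo_tool --rows '[[[-0.01,0.02,0.3],0],[[-0.01,0.03,0.7],0],[[-0.01,0.03,0.9],0],[[-0.01,0.03,0.9],0],[[-0.01,0.03,0.9],0]]'

```text
time: 45.9
tool_pos: [0.4026, -0.3096, 0.0759]
ee_rot: [3.141, -0.001, 0.046]
wrist_force: [-0.7, -0.6, -0.5]
width: 0.0199
```

```bash
python3 - <<'E'
from h import *
to(*tr(-.03,.053),.0135,TA); snap('wrist','w26')
E
```

```text
p [ 0.4026 -0.3096  0.0759] yaw 0.046 shift [-0.023 -0.004  0.781] turn 0.001 q6 0.76 t 45.9
```

View pics/w26.png

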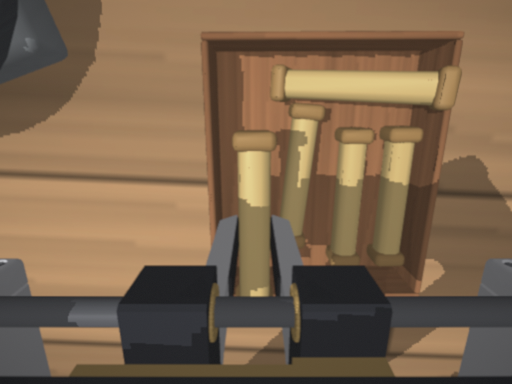

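Emit:
servo_tool --rows '[[[-0.01,0,0.2],0],[[-0.02,0,0.4],0],[[-0.02,0,0.5],0],[[-0.02,0,0.6],0],[[-0.02,0,0.68],0],[[-0.02,0,0.75],0],[[-0.02,0,0.75],0],[[-0.02,0,0.75],0],[[-0.02,0,0.75],0]]'

```text
time: 46.7
tool_pos: [0.4001, -0.3108, 0.0154]
ee_rot: [3.141, -0.001, 0.043]
wrist_force: [-0.8, 1.1, -1.2]
width: 0.02
```

```bash
python3 - <<'E'
from h import *
to(*tr(-.03,.053),.0135,TA); print(robot.get_obs()['wrist_force'])
E
```

```text
p [ 0.4001 -0.3108  0.0154] yaw 0.043 shift [ 0.008 -0.017  0.023] turn -0.000 q6 0.75 t 46.7
[-0.82051283  1.10287157 -1.22738285]
```

Emit:
servo_tool --rows '[[[0,0,0.02],0],[[0,0,0.02],0],[[0,0,0.02],0],[[0,0,0.02],0],[[0,0,0.02],0]]' --grip 0.45

```text
time: 47.12
tool_pos: [0.3998, -0.3105, 0.0134]
ee_rot: [3.141, -0.0, 0.043]
wrist_force: [0.5, 1.9, 1.6]
width: 0.0258
```

Emit:
servo_tool --rows '[[[0,0,-0.2],0],[[0,0,-0.5],0],[[0,0,-0.9],0],[[0,0,-1],0],[[0,0,-1],0]]'

```text
time: 47.53
tool_pos: [0.4014, -0.3125, 0.0967]
ee_rot: [3.136, -0.005, 0.043]
wrist_force: [0.2, -0.8, -0.3]
width: 0.0258
```

Emit:
servo_tool --rows '[[[0,0,-0.5],0],[[0,0,-1],0],[[0,0,-1],0]]' --grip -1

```text
time: 47.78
tool_pos: [0.4021, -0.313, 0.1797]
ee_rot: [3.133, -0.008, 0.043]
wrist_force: [0.6, -0.1, 1.9]
width: 0.0428
```

```bash
python3 - <<'E'
from h import *
to(*C,.19,-.9); snap('wrist','w27')
E
```

```text
p [ 0.4021 -0.313   0.1797] yaw 0.043 shift [ 2.165 -3.353 -0.129] turn 0.601 q6 0.75 t 47.8
```

View pics/w27.png

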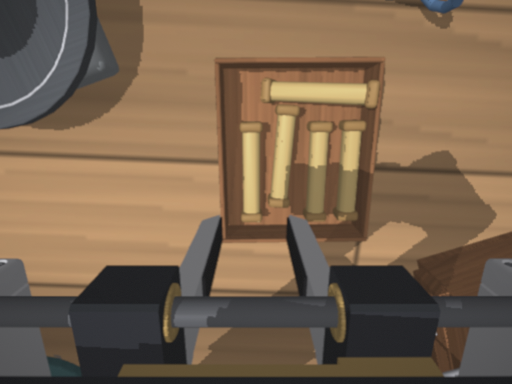

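Emit:
servo_tool --rows '[[[0.27,-0.42,-0.1],0],[[0.54,-0.84,-0.2],0]]'

```text
time: 48.0
tool_pos: [0.4385, -0.2416, 0.1861]
ee_rot: [-3.139, 0.004, 0.038]
wrist_force: [1.3, -1.5, 0.4]
width: 0.0598
```

Emit:
servo_tool --rows '[[[0.27,-0.42,0],0],[[0.54,-0.84,0],0]]'

```text
time: 48.17
tool_pos: [0.48, -0.1711, 0.1869]
ee_rot: [-3.141, 0.003, 0.042]
wrist_force: [0.7, -1.0, 0.1]
width: 0.0733
```

Emit:
servo_tool --rows '[[[0.27,-0.42,0],0],[[0.54,-0.84,0],0]]'

```text
time: 48.33
tool_pos: [0.5199, -0.1015, 0.1861]
ee_rot: [-3.141, 0.004, 0.043]
wrist_force: [0.5, -0.9, 0.6]
width: 0.0859
```

Emit:
servo_tool --rows '[[[0.27,-0.42,0],0],[[0.54,-0.84,0],0],[[0.54,-0.84,0],0.08],[[0.54,-0.84,0],0.16],[[0.54,-0.84,0],0.24],[[0.54,-0.84,0],0.32],[[0.54,-0.84,0],0.4],[[0.54,-0.84,0],0.48],[[0.54,-0.84,0],0.56],[[0.54,-0.84,0],0.6],[[0.54,-0.84,0],0.6]]'

```text
time: 49.25
tool_pos: [0.5595, -0.0344, 0.1858]
ee_rot: [3.138, 0.004, -0.9]
wrist_force: [0.4, 0.6, -0.4]
width: 0.0936
```

```bash
python3 - <<'E'
from h import *
to(*C,.12,-.9); snap('wrist','w28'); crop('w28',200,130,310,250,6,'w28c')
E
```

```text
p [ 0.5595 -0.0344  0.1858] yaw -0.900 shift [ 0.061 -0.015  0.823] turn -0.000 q6 2.31 t 49.2
```

View pics/w28.png

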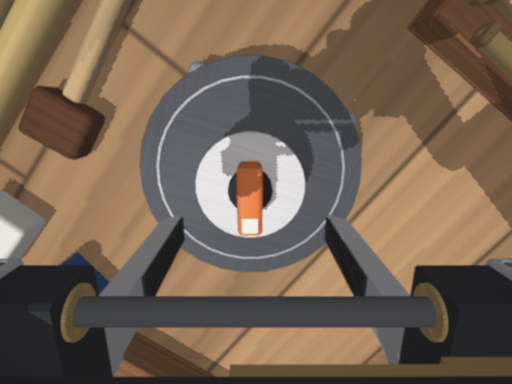

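View pics/w28c.png

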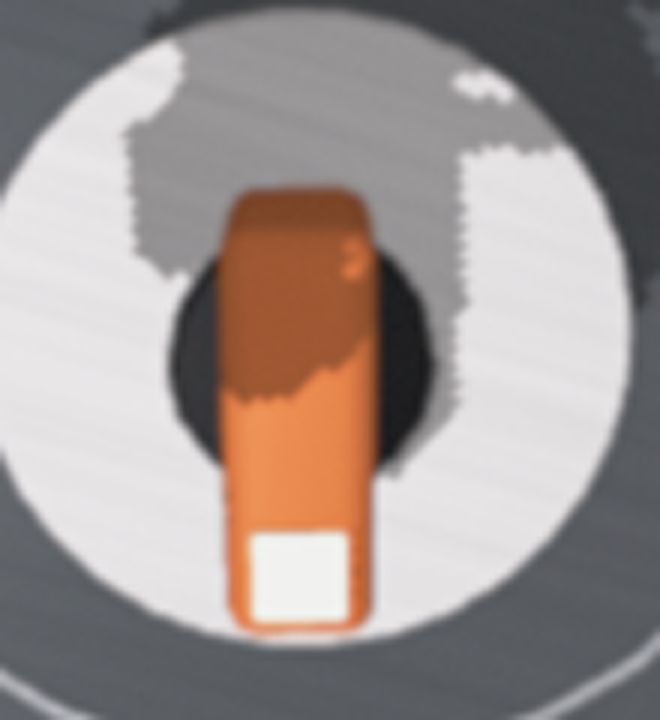

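```bash
python3 - <<'E'
from h import *
p=onz('w28',[(200+a/6,130+b/6) for a,b in [(222,240),(372,240),(232,625),(372,625)]],.155); print(p,p.mean(0)); to(*p.mean(0)[:2],.127,-.9)
print(onz('w28',[(200+315/6,130+325/6)],.1085))
E
```

```text
[[ 0.58911529 -0.05284097  0.155     ]
 [ 0.57468192 -0.06426763  0.155     ]
 [ 0.55672689 -0.01276057  0.155     ]
 [ 0.54235689 -0.02411962  0.155     ]] [ 0.56572025 -0.0384972   0.155     ]
p [ 0.5596 -0.0344  0.1863] yaw -0.898 shift [ 0.088 -0.028  0.741] turn 0.002 q6 2.31 t 49.3
[[ 0.56558152 -0.04132496  0.1085    ]]
```

Emit:
servo_tool --rows '[[[0.04,-0.01,0.3],0],[[0.08,-0.025,0.55],0],[[0.08,-0.025,0.7],0],[[0.08,-0.025,0.7],0],[[0.08,-0.025,0.7],0],[[0.08,-0.025,0.7],0]]' --grip -1

```text
time: 49.8
tool_pos: [0.5666, -0.0382, 0.134]
ee_rot: [-3.141, -0.001, -0.898]
wrist_force: [0.4, -0.3, 0.5]
width: 0.0939
```

```bash
python3 - <<'E'
from h import *
to(.565,-.0385,.128,-.9)
E
```

```text
p [ 0.5666 -0.0382  0.134 ] yaw -0.898 shift [-0.01   0.017  0.075] turn 0.001 q6 2.30 t 49.8
```

Emit:
servo_tool --rows '[[[-0.01,0.01,0.05],0],[[-0.01,0.01,0.05],0],[[-0.01,0.01,0.05],0],[[-0.01,0.01,0.05],0],[[-0.01,0.01,0.05],0],[[-0.01,0.01,0.05],0],[[-0.01,0.01,0.05],0],[[-0.01,0.01,0.05],0],[[-0.01,0.01,0.05],0],[[-0.01,0.01,0.05],0],[[-0.01,0.01,0.05],0],[[-0.01,0.01,0.05],0]]' --grip 1

```text
time: 50.8
tool_pos: [0.5661, -0.0372, 0.1292]
ee_rot: [-3.138, -0.0, -0.898]
wrist_force: [3.9, 1.8, -0.7]
width: 0.0196
```

Emit:
servo_tool --rows '[[[0,0,0.005],-0.075],[[0,0,0.009],-0.15],[[0,0,0.014],-0.225],[[0,0,0.019],-0.3],[[0,0,0.024],-0.375],[[0,0,0.028],-0.45],[[0,0,0.033],-0.525],[[0,0,0.038],-0.6],[[0,0,0.042],-0.675],[[0,0,0.047],-0.75],[[0,0,0.052],-0.825],[[0,0,0.057],-0.9]]'

```text
time: 51.8
tool_pos: [0.5662, -0.0371, 0.1247]
ee_rot: [-3.141, -0.003, 0.521]
wrist_force: [3.4, 3.1, -0.9]
width: 0.0199
```

Emit:
servo_tool --rows '[[[0,0,0.005],-0.075],[[0,0,0.009],-0.15],[[0,0,0.014],-0.225],[[0,0,0.019],-0.3],[[0,0,0.024],-0.375],[[0,0,0.028],-0.45],[[0,0,0.033],-0.525],[[0,0,0.038],-0.6],[[0,0,0.042],-0.675],[[0,0,0.047],-0.75],[[0,0,0.052],-0.825],[[0,0,0.057],-0.9]]'

```text
time: 52.8
tool_pos: [0.5661, -0.037, 0.1202]
ee_rot: [3.139, -0.001, 1.935]
wrist_force: [3.1, 2.9, -1.0]
width: 0.0199
```

```bash
python3 - <<'E'
from h import *
o=robot.get_obs();print(o['tool_pos'],o['ee_rot'],o['wrist_force'],o['wrist_torque'],o['width'],o['joint_positions'])
snap('wrist','w29')
E
```

```text
[ 0.56607481 -0.03697259  0.12017773] [ 3.13867233e+00 -9.84243436e-04  1.93454972e+00] [ 3.12465598  2.88441964 -1.03682385] [ 0.45449572 -0.5449415  -0.06532956] 0.019902587064692414 [-0.16660699  0.15535238  1.46509572  0.00232937  1.51912342 -0.5304769 ]
```

View pics/w29.png

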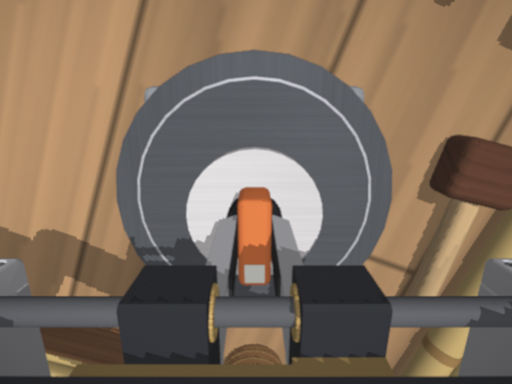

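Emit:
servo_tool --rows '[[[0,0,0.005],-0.075],[[0,0,0.009],-0.15],[[0,0,0.014],-0.225],[[0,0,0.019],-0.3],[[0,0,0.024],-0.375],[[0,0,0.028],-0.45],[[0,0,0.033],-0.525],[[0,0,0.038],-0.6],[[0,0,0.042],-0.675],[[0,0,0.047],-0.75],[[0,0,0.052],-0.825],[[0,0,0.057],-0.9]]'

```text
time: 53.85
tool_pos: [0.5659, -0.0371, 0.1156]
ee_rot: [3.14, 0.002, -2.938]
wrist_force: [3.8, 3.0, -1.8]
width: 0.0197
```

Emit:
servo_tool --rows '[[[0,0,0.003],-0.04],[[0,0,0.005],-0.08],[[0,0,0.007],-0.12],[[0,0,0.008],-0.15],[[0,0,0.008],-0.18],[[0,0,0.008],-0.18],[[0,0,0.008],-0.18],[[0,0,0.008],-0.18]]'

```text
time: 54.52
tool_pos: [0.5651, -0.0375, 0.1151]
ee_rot: [3.141, 0.001, -2.661]
wrist_force: [0.6, 4.5, 1.2]
width: 0.0208
```

```bash
python3 - <<'E'
from h import *
o=robot.get_obs();print(o['tool_pos'],o['ee_rot'],o['wrist_force'],o['wrist_torque'],o['width'],o['joint_positions'])
snap('wrist','w30')
E
```

```text
[ 0.56514794 -0.03750077  0.11510626] [ 3.14069510e+00  8.56979770e-04 -2.66066386e+00] [0.64011662 4.47271087 1.22023261] [ 0.71997676 -0.20645324 -0.78368897] 0.02075416456032518 [-1.67123723e-01  1.57770865e-01  1.47260674e+00  1.23509283e-03
  1.51107366e+00 -2.21892285e+00]
```

View pics/w30.png

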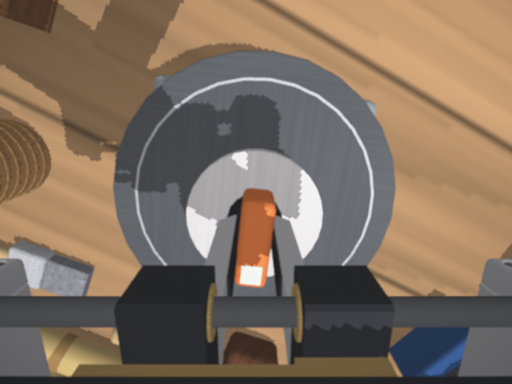

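Emit:
servo_tool --rows '[[[0,0,0],0],[[0,0,0],0],[[0,0,0],0],[[0,0,0],0],[[0,0,0],0],[[0,0,0],0],[[0,0,-0.3],0],[[0,0,-0.7],0],[[0,0,-1],0],[[0,0,-1],0],[[0,0,-1],0]]' --grip -1

```text
time: 55.48
tool_pos: [0.5661, -0.0384, 0.1969]
ee_rot: [-3.139, 0.003, -2.658]
wrist_force: [0.2, -0.4, -0.4]
width: 0.0911
```

```bash
python3 - <<'E'
from h import *
snap('wrist','w31'); crop('w31',195,130,315,250,5,'w31c'); snap('scene','sc31'); crop('sc31',195,175,315,275,6,'sc31c')
E
```

```text
(no output)
```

View pics/w31c.png

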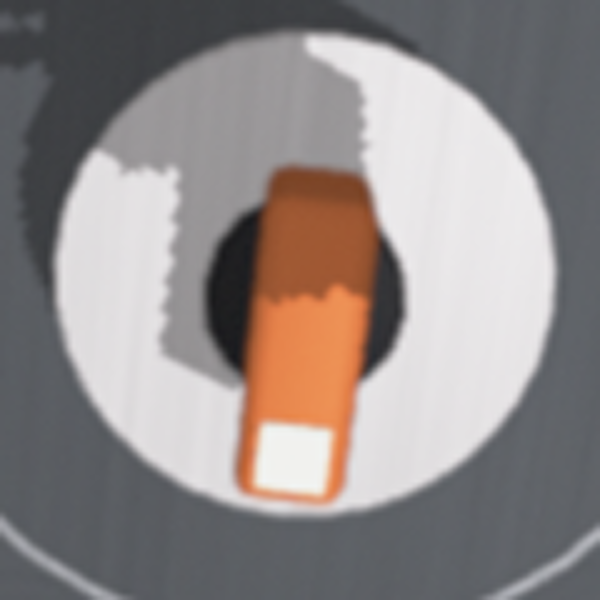

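View pics/sc31c.png

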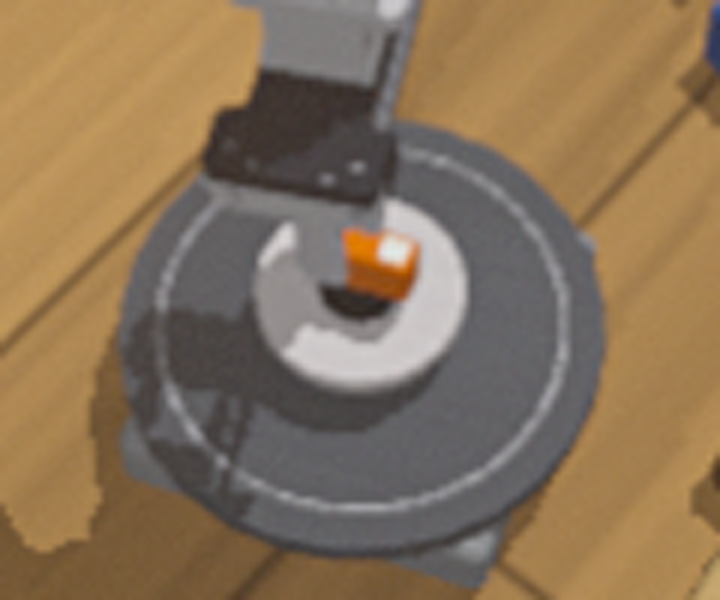

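```bash
python3 - <<'E'
from h import *
for l in ([(265,240),(242,485)],[(372,240),(345,488)],[(262,423),(253,488)],[(334,430),(326,497)]):
    p=onz('w31',[(195+a/5,130+b/5) for a,b in l],.141); d=p[1]-p[0]; print(np.degrees(np.arctan2(d[1],d[0])),np.linalg.norm(d))
crop('w4',195,130,315,250,5,'w4c')
E
```

```text
22.14495341921407 0.04432872824965795
22.47250666896952 0.04486291540406217
19.94110806876687 0.01226076574090727
21.72938594985069 0.012629197665033483
```

View pics/w4c.png

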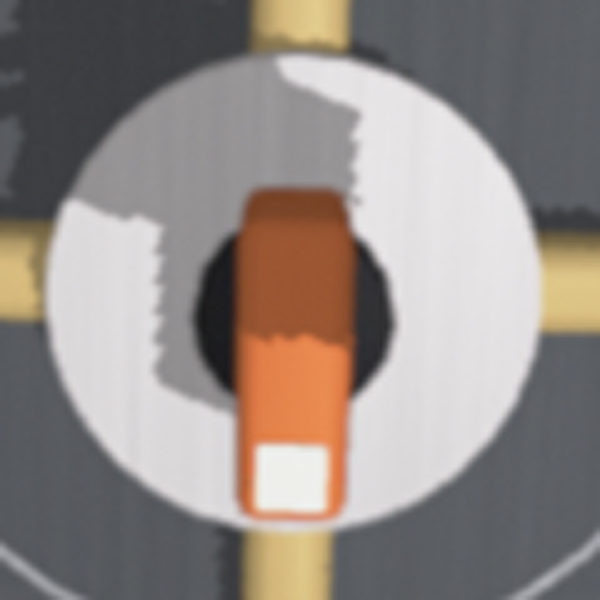

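```bash
python3 - <<'E'
from h import *
for l in ([(238,250),(240,500)],[(352,250),(347,505)],[(256,447),(255,512)],[(328,447),(328,512)]):
    p=onz('w4',[(195+a/5,130+b/5) for a,b in l],.141); d=p[1]-p[0]; print(np.degrees(np.arctan2(d[1],d[0])),np.linalg.norm(d))
E
```

```text
22.01590590231744 0.04521340341823031
21.692143893481475 0.04617111125585852
20.939609622100487 0.012248427760252749
22.527289234739 0.012247011782187185
```

The bar is back at its starting angle (22.3° now, 21.9° before) against the stop. I'll withdraw and do a last overall check.

Emit:
servo_tool --rows '[[[0.3,0,-0.4],0],[[0.6,0,-0.8],0],[[0.9,0,-1],0],[[0.9,0,-1],0],[[0.9,0,-1],0]]'

```text
time: 56.0
tool_pos: [0.501, -0.0719, 0.2747]
ee_rot: [-3.141, 0.001, -2.66]
wrist_force: [-0.4, -0.9, -1.0]
width: 0.0941
```

Emit:
servo_tool --rows '[[[0.4,0,0],0],[[0.8,0,0],0],[[0.9,0,0],0],[[0.9,0,0],0],[[0.9,0,0],0],[[0.9,0,0],0],[[0.9,0,0],0],[[0.9,0,0],0]]'

```text
time: 56.67
tool_pos: [0.4383, -0.1045, 0.2743]
ee_rot: [3.141, -0.001, -2.657]
wrist_force: [0.5, -0.0, 0.3]
width: 0.0939
```

```bash
python3 - <<'E'
from h import *
snap('scene','f1'); snap('side','f2'); crop('f1',90,160,390,360,2.6,'f1c'); o=robot.get_obs(); print(o['tool_pos'],o['time'])
E
```

```text
[ 0.43806634 -0.10465808  0.27463404] 56.7667
```

View pics/f1.png

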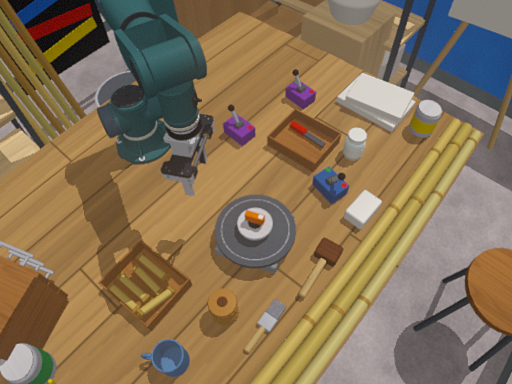

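View pics/f1c.png

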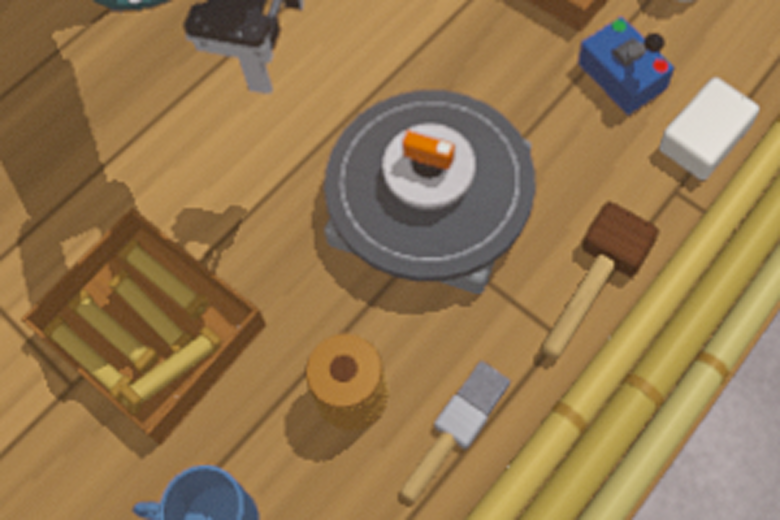

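View pics/f2.png

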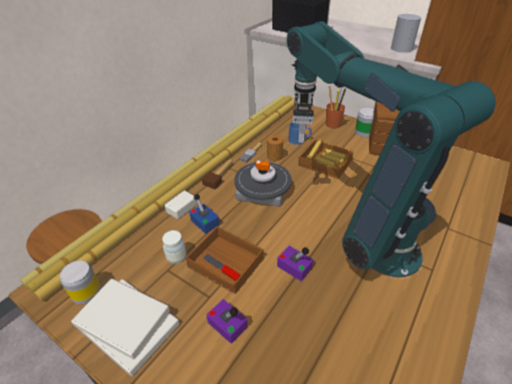

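```bash
python3 - <<'E'
from h import *
crop('f1',95,235,195,335,6,'f1d'); crop('w27',205,50,395,250,3.5,'w27c')
E
```

```text
(no output)
```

View pics/f1d.png

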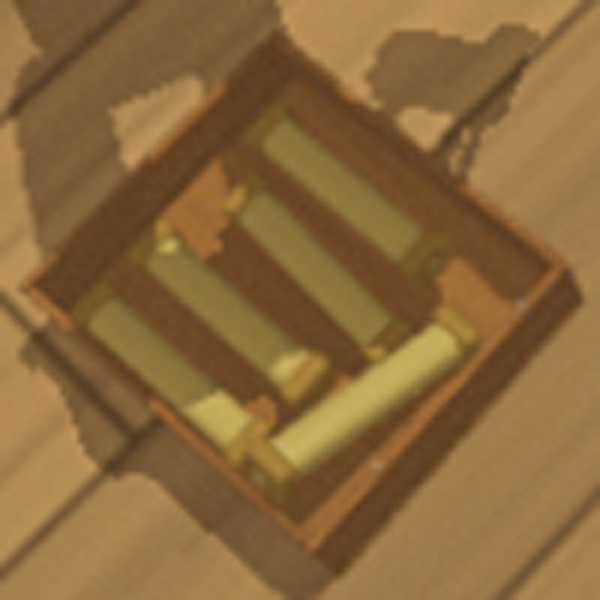

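View pics/w27c.png

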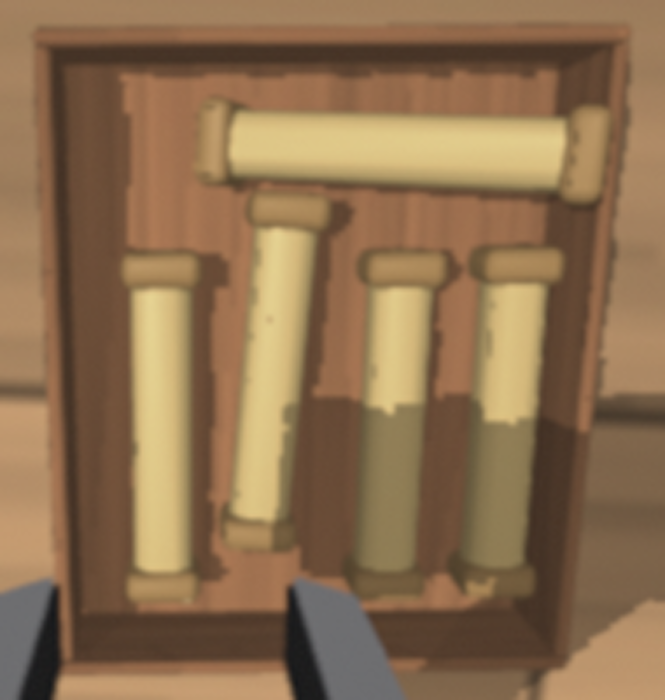

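The last view shows all five sticks inside the trough, but the cross-lying one has its far end raised against the wall: the collar at (265,460) in the crop looks high and large. There is plenty of time, so I'll re-grasp it and set it flat.

Emit:
servo_tool --rows '[[[0,0,0],0.64],[[0,0,0],0.64],[[0,0,0],0.64],[[0,0,0],0.64],[[0,0,0],0.64],[[0,0,0],0.64],[[0,0,0],0.64],[[0,0,0],0.64],[[0,0,0],0.64]]' --grip -1

```text
time: 57.52
tool_pos: [0.4378, -0.1049, 0.2749]
ee_rot: [3.142, 0.0, 2.618]
wrist_force: [-0.1, -0.5, 0.2]
width: 0.0937
```

Emit:
servo_tool --rows '[[[0,0,0],0.64],[[0,0,0],0.64],[[0,0,0],0.64],[[0,0,0],0.64],[[0,0,0],0.64],[[0,0,0],0.64],[[0,0,0],0.64],[[0,0,0],0.64],[[0,0,0],0.64],[[0,0,0],0.64]]'

```text
time: 58.35
tool_pos: [0.4377, -0.105, 0.2749]
ee_rot: [3.142, 0.0, 1.619]
wrist_force: [-0.6, 0.3, 0.2]
width: 0.0941
```

```bash
python3 - <<'E'
from h import *
np.set_printoptions(precision=4,suppress=True)
print(uv(onz('w27',[(267,90),(373,94)],.03)),uv(onz('f1',[(95+a/6,235+b/6) for a,b in [(457,325),(262,455)]],.031)))
to(*tr(.066,-.02),.19,TA+np.pi/2)
E
```

```text
[[ 0.0663  0.0335]
 [ 0.0623 -0.0815]] [[ 0.0701  0.0345]
 [ 0.0424 -0.0661]]
p [ 0.4377 -0.105   0.2749] yaw 1.619 shift [-3.448  0.61   1.062] turn 0.003 q6 -0.41 t 58.4
```

Emit:
servo_tool --rows '[[[-0.43,0.08,0],0],[[-0.86,0.15,0],0]]'

```text
time: 58.52
tool_pos: [0.453, -0.1728, 0.2756]
ee_rot: [3.14, 0.001, 1.623]
wrist_force: [0.2, 0.5, -0.9]
width: 0.0944
```

Emit:
servo_tool --rows '[[[-0.43,0.08,0],0],[[-0.86,0.15,0],0]]'

```text
time: 58.68
tool_pos: [0.4679, -0.2427, 0.275]
ee_rot: [3.141, 0.0, 1.62]
wrist_force: [1.5, 0.5, 0.3]
width: 0.094
```

Emit:
servo_tool --rows '[[[-0.43,0.08,0],0],[[-0.86,0.15,0],0]]'

```text
time: 58.85
tool_pos: [0.4828, -0.3113, 0.2748]
ee_rot: [3.141, 0.0, 1.619]
wrist_force: [1.4, 0.2, 0.8]
width: 0.0938
```

Emit:
servo_tool --rows '[[[-0.43,0.08,0.2],0],[[-0.86,0.15,0.6],0],[[-0.86,0.15,1],0],[[-0.86,0.15,1],0],[[-0.86,0.15,1],0]]' --grip 0

```text
time: 59.27
tool_pos: [0.4961, -0.3768, 0.1916]
ee_rot: [-3.136, -0.006, 1.616]
wrist_force: [-0.0, 0.0, 1.5]
width: 0.0645
```

```bash
python3 - <<'E'
from h import *
to(*tr(.066,-.02),.09,TA+np.pi/2); snap('wrist','w32')
crop('w32',60,40,320,260,3,'w32c')
E
```

```text
p [ 0.4961 -0.3768  0.1916] yaw 1.616 shift [-0.018  0.045  1.27 ] turn 0.001 q6 -0.79 t 59.3
```

View pics/w32c.png

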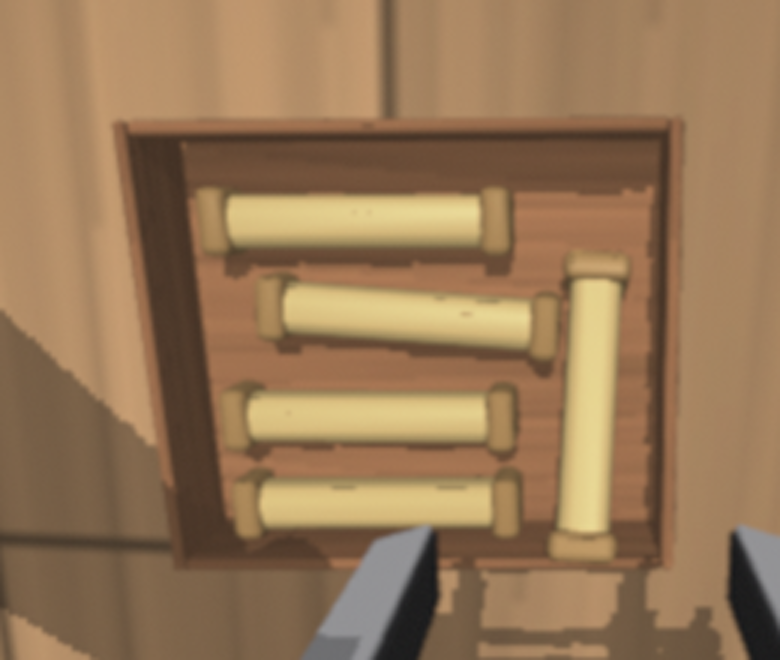

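```bash
python3 - <<'E'
from h import *
np.set_printoptions(precision=4,suppress=True)
f=lambda l,z:uv(onz('w32',[(60+a/3,40+b/3) for a,b in l],z))
print('D body L/R at mid',f([(569,400),(612,400)],.032),'collars',f([(597,265)],.031),f([(583,545)],.045))
print('s2 end, s1 end',f([(517,418),(521,503),(560,325)],.025),'inner wall rim',f([(668,400)],.05), 'lower inner wall',f([(500,548)],.05))
E
```

```text
D body L/R at mid [[ 0.0559 -0.0179]
 [ 0.073  -0.0178]] collars [[0.0667 0.0349]] [[ 0.0616 -0.0744]]
s2 end, s1 end [[ 0.0345 -0.027 ]
 [ 0.0355 -0.0638]
 [ 0.0522  0.011 ]] inner wall rim [[ 0.0935 -0.0137]] lower inner wall [[ 0.0288 -0.0737]]
```

Emit:
servo_tool --rows '[[[-0.01,0.01,0.4],0],[[-0.02,0.025,0.8],0],[[-0.02,0.025,0.95],0],[[-0.02,0.025,0.95],0],[[-0.02,0.025,0.95],0],[[-0.02,0.025,0.95],0]]' --grip 0.42

```text
time: 59.82
tool_pos: [0.501, -0.3802, 0.1227]
ee_rot: [3.138, 0.004, 1.615]
wrist_force: [1.1, -0.2, 0.2]
width: 0.0275
```

```bash
python3 - <<'E'
from h import *
to(*tr(.0645,-.02),.02,TA+np.pi/2); snap('wrist','w33')
E
```

```text
p [ 0.501  -0.3802  0.1227] yaw 1.615 shift [ 0.026 -0.033  1.284] turn 0.001 q6 -0.78 t 59.8
```

View pics/w33.png

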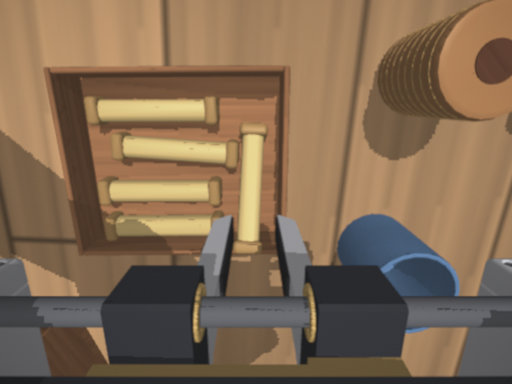

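Emit:
servo_tool --rows '[[[0.01,-0.01,0.3],0],[[0.02,-0.03,0.6],0],[[0.02,-0.03,0.75],0],[[0.02,-0.03,0.75],0],[[0.02,-0.03,0.75],0],[[0.02,-0.03,0.75],0]]'

```text
time: 60.37
tool_pos: [0.4981, -0.3788, 0.0611]
ee_rot: [3.139, 0.002, 1.614]
wrist_force: [-0.9, -1.0, -0.3]
width: 0.027
```

```bash
python3 - <<'E'
from h import *
to(*tr(.0645,-.02),.02,TA+np.pi/2); snap('wrist','w34'); crop('w34',180,90,320,290,3,'w34c')
E
```

```text
p [ 0.4981 -0.3788  0.0611] yaw 1.614 shift [0.008 0.003 0.513] turn -0.000 q6 -0.78 t 60.4
```

View pics/w34c.png

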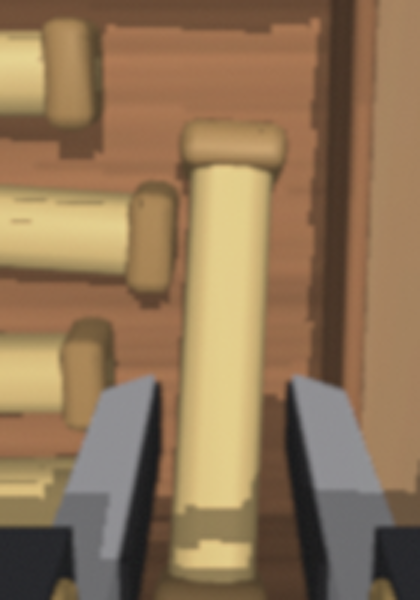

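Emit:
servo_tool --rows '[[[0,-0.01,0.15],0],[[0,-0.01,0.25],0],[[0,-0.01,0.35],0],[[0,-0.01,0.44],0],[[0,-0.01,0.44],0],[[0,-0.01,0.44],0]]'

```text
time: 60.92
tool_pos: [0.4957, -0.3774, 0.0225]
ee_rot: [-3.14, -0.001, 1.614]
wrist_force: [0.0, 0.6, 0.7]
width: 0.0273
```

Emit:
servo_tool --rows '[[[0,0,0],0],[[0,0,0],0],[[0,0,0],0],[[0,0,0],0],[[0,0,0],0]]' --grip 1

```text
time: 61.33
tool_pos: [0.4964, -0.3781, 0.024]
ee_rot: [3.141, 0.001, 1.614]
wrist_force: [0.7, 0.6, 0.1]
width: 0.0196
```

Emit:
servo_tool --rows '[[[0.03,0,-0.03],0],[[0.07,0,-0.05],0],[[0.12,0,-0.05],0],[[0.18,0,-0.05],0],[[0.22,0,-0.05],0],[[0.22,0,-0.05],0]]'

```text
time: 61.83
tool_pos: [0.4956, -0.3595, 0.0279]
ee_rot: [3.141, 0.0, 1.615]
wrist_force: [0.3, -0.4, -0.7]
width: 0.0198
```

```bash
python3 - <<'E'
from h import *
print(robot.get_obs()['wrist_force']); snap('wrist','w35'); crop('w35',180,90,320,290,3,'w35c')
E
```

```text
[ 0.33601402 -0.42367604 -0.68782562]
```

View pics/w35c.png

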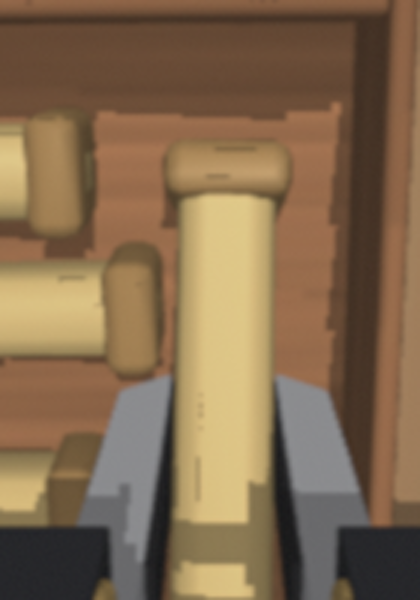

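Emit:
servo_tool --rows '[[[0,0,0],0],[[0,0,0],0],[[0,0,0],0],[[0,0,0],0],[[0,0,0],0]]' --grip 0.45

```text
time: 62.3
tool_pos: [0.4955, -0.3605, 0.0278]
ee_rot: [3.142, 0.0, 1.614]
wrist_force: [-0.3, 0.2, -0.3]
width: 0.0256
```

Emit:
servo_tool --rows '[[[0,0,-0.3],0],[[0,0,-0.6],0],[[0,0,-1],0],[[0,0,-1],0]]'

```text
time: 62.63
tool_pos: [0.4986, -0.3631, 0.1155]
ee_rot: [3.132, 0.009, 1.614]
wrist_force: [0.2, -1.1, 1.3]
width: 0.026
```

Emit:
servo_tool --rows '[[[0,0,-0.4],0],[[0,0,-0.8],0],[[0,0,-1],0],[[0,0,-1],0]]'

```text
time: 62.97
tool_pos: [0.4974, -0.3621, 0.1933]
ee_rot: [3.134, 0.007, 1.614]
wrist_force: [0.4, -0.7, 0.7]
width: 0.0258
```

```bash
python3 - <<'E'
from h import *
snap('wrist','w36'); crop('w36',60,40,320,260,3,'w36c')
E
```

```text
(no output)
```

View pics/w36c.png

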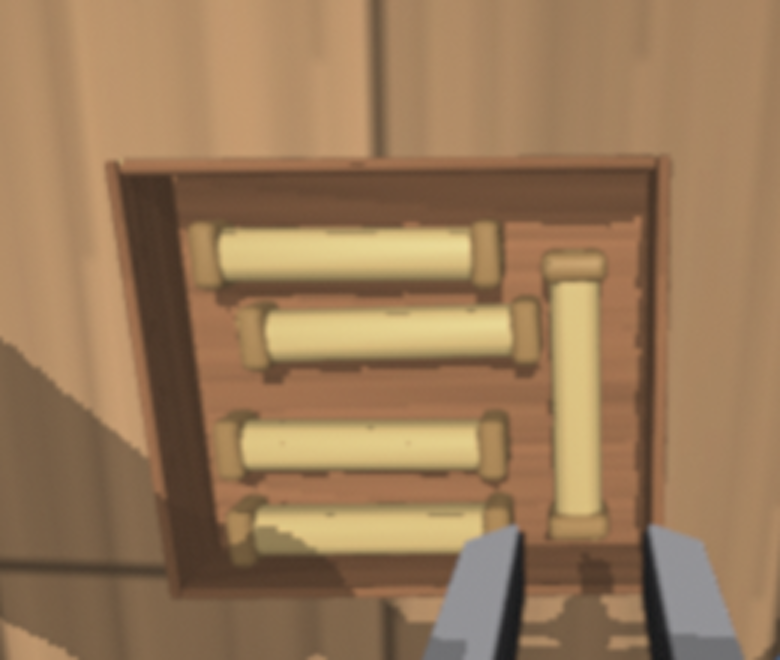

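All five sticks now lie flat, and the cross-lying one is clear of the wall. I'll withdraw upward, do a final check and hand in.

Emit:
servo_tool --rows '[[[0.2,0,-0.4],0],[[0.2,0,-0.8],0],[[0.2,0,-0.9],0],[[0.2,0,-0.9],0],[[0.2,0,-0.9],0],[[0.2,0,-0.9],0]]' --grip -1

```text
time: 63.52
tool_pos: [0.494, -0.344, 0.2562]
ee_rot: [-3.138, -0.004, 1.614]
wrist_force: [-0.7, -0.0, -0.7]
width: 0.0626
```

```bash
python3 - <<'E'
from h import *
snap('scene','g1'); o=robot.get_obs(); print(o['tool_pos'],o['time'],abs(o['qvel']).max())
E
```

```text
[ 0.49400486 -0.34393681  0.25621841] 63.5667 0.00812675986668233
```

View pics/g1.png

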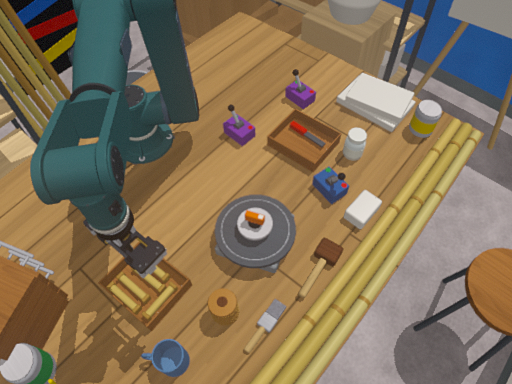

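The turntable at (256,230) is empty with the knob down. The toggle at (331,180) leans to red, and the other things are where they were.

```bash
python3 -c "
from bench import robot
print(robot.close_job())"
```

```text
the job is handed in; nothing more can be done
None
```

The job is done and handed in at about 64 s of the 210 s allowed. I switched the blue isolator to red, opened the knob fully, moved all four sticks into the trough with the stock stick, and screwed the knob back down.

**Last checks:**
- The toggle leans to its red dot.
- The turntable is empty.
- The knob bar is back within about 0.5° of its starting angle. It was turned until it met the stop.
- All five sticks lie flat in the trough.
- The rasp, the purple look-alikes and the other bench items look untouched in the final picture.

**What did not go smoothly:**
- **Knob slip:** the knob bar slipped a few degrees in the grip while opening. I turned further, and the measured turn came to about 4.4 rad, which is fully open.
- **Knocked stick:** one stick had been knocked aside on the platter, so I picked it up from where it lay.
- **Jammed stick:** the stick lying across the trough first jammed, with about 39 N at the wrist, and ended up leaning on the wall. I re-seated it flat after the knob was already tightened.
- **Stock stick moved:** it was nudged a few millimetres but is still in its trough.

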